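# Chill each vessel in its cooling block

## Robot

A 6-joint arm with a two-finger parallel gripper is mounted at the origin on the work surface. World frame = base frame: x ahead of the robot, y to its left, z up, the work surface at z = 0. Lengths are in m, angles in rad, forces in N, time in s.
With the tool pointing down it reaches from about 0.3 to 0.825 m from the base axis. Payload 5.4 kg.
Tool frame: the origin (TCP) lies on the centre line of the jaws, within the pads' length; the fingertips stand arm.tip_reach ahead of it and the grasp point (between the pads) lies 6 mm ahead of it (arm.tip_reach is the distance from the TCP to the fingertips, in m); y points along the fingers, x is the direction in which the jaws open and shut, and the axes are right-handed (so a half turn about y gives the same grasp; the last joint's range is limited). The gripper opens to 92 mm and grips with 3 to 60 N. Pads are 20 mm wide; open, the fingers measure 128 mm over their backs; the gripper's body (75 mm by 189 mm) begins 69 mm behind the grasp point.
Start: joints at [-0.21, 0.158, 1.597, -0, 1.386, -0.21], TCP at [0.575, -0, 0.24] pointing down, gripper open.
Joint ranges: [-2.91, 2.91], [-0.94, 2.29], [0.18, 2.7], [-1.29, 4.43], [0.17, 2.64], [-3, 3]. Speed limits (rad/s): [2.57, 2.57, 3.14, 3.14, 3.14, 3.14].

## Interface

Orientations are given as a unit quaternion [x, y, z, w].
In Python, from station import arm gives the robot as it stands. The module is installed in compiled form; this text tells all that it offers.
- The arm moves only by the tool send_rows, never from a script. Its arguments are lists of equal length, an entry for each row: "linear": the shift along the tool's x, y, z in units of 2.5 cm (1.0 is 2.5 cm), a list of three; "twist": the turn about the tool's y in units of 0.12 rad (1.0 is 0.12 rad). In form: {"linear": [[x, y, z], ...], "twist": [twist, ...]}. A call has 1 to 20 rows; each row shifts and turns the commanded pose from where the row before left it, along the tool's axes as they then stand; what a row does not reach is not made up. A row lasts 1/10 s, in which the tool goes at most 50 mm and 8.59 degrees, less where a joint would pass 70% of its speed; a pose out of reach is approached as far as the arm can. A call with a number of a shift or a turn outside -1 to 1 is refused whole. A call with a gripper value outside its range is refused whole. "hand" is the closure, from -1 (fully open) to 1 (shut), so that 0 is half open, set as the call begins (left out, the last holds). The fingers move at their own pace and stop on an object; "squeeze" is the grip in N (left out, the last holds). Time passes only in rows, so rows that do not move let the fingers close. It gives the time, the measured TCP pose, the force and the opening at its end, in the units of the state.
- arm.get_obs(): the state, without advancing time (a new reading comes with each control period).
- arm.get_image(name): name is "scene" or "side" or "wrist"; returns a dict with "img" (400x640x3 uint8, red, green, blue), "z_map" (400x640 float32, m along the optical axis (not along the pixel's ray), 0 where there is no reading), "fx", "fy", "cx", "cy" (pixels), "R" (3x3) and "t" (3): a world point X has camera coordinates R X + t. Camera axes: x right, y down, z forward; pixel columns grow to the right and rows downward; lengths in m; the calibration is good to about 2 mm. A picture is of the moment at which its call begins.
- arm.hand_in(): hands the job in, once; it reports no verdict.
The state is a dict: "time_s": time; "joints": joint angles; "qvel": joint speeds; "joint_torque": joint torques, N m; "tool_pos": TCP position; "ee_rot": TCP orientation; "force": force on the tool from outside, world axes, zero at the start; "moment": the same for the moment, N m; "gripper_width": finger opening in m.
Only numpy, scipy, OpenCV 4.12 (cv2) and the standard library are available. Lean on these libraries where they do the work, as an engineer would, in place of code of your own. Each camera call takes 0.05 s, during which the arm holds its last target.

## Task

Put the four capped vessels on the bench to chill: stand each one, cap up, in the cooling block whose well has its shape and size, right down on the floor of the well, and let go. Keep the vessels upright and lower them in, do not drop them; do not shift the glass dish or the glass counting chamber that lie among them.

Things in the scene. Friction and masses are not known exactly. Their poses are not given: they have to be found in the camera images.
- bottle_round: Round off-white bottle with ribbed blue screw cap and paper label. Body 56 mm in diameter, straight-sided up to 78 mm; cap 48 mm across, from 84 to 100 mm high. About 0.18 kg. Loose, starts upright. Origin: centre of the underside; z up through the cap. The foot is slightly bevelled.
- bottle_square: Square off-white bottle with a round ribbed blue cap. Body 46 x 46 mm (sides along its x and y), straight-sided up to 80 mm; cap 38 mm across, top at 100 mm. About 0.15 kg. Loose, starts upright. Origin: centre of the underside; z up through the cap. The foot is slightly bevelled.
- bottle_oblong: Flat oblong off-white bottle with a small round ribbed blue cap. Body 62 mm along its x by 32 mm along its y, straight-sided up to 80 mm; cap 28 mm across, top at 100 mm. About 0.13 kg. Loose, starts upright. Origin: centre of the underside; z up through the cap. The foot is slightly bevelled.
- tube: Slim flat-bottomed off-white sample tube with ribbed blue cap. Body 34 mm in diameter, straight up to 82 mm; cap 39 mm across, from 86 to 99 mm high. About 0.08 kg. Not the thinner white-capped tubes in the rack. Loose, starts upright. Origin: centre of the underside; z up through the cap. The foot is slightly bevelled.
- block_round: Cooling block, fixed: light blue, 48 mm tall, in a white jacket, 102 x 102 mm over all; one central well, round, 66 mm in diameter, 40 mm deep (flat floor 8 mm above the bench). Origin: centre of the underside, on the bench and on the well's axis; z up. Takes the round bottle.
- block_square: Cooling block, fixed: light blue, 48 mm tall, in a white jacket, 92 x 92 mm over all; one central well, square, 56 x 56 mm, its sides along the block's x and y, 40 mm deep (flat floor 8 mm above the bench). Origin: centre of the underside, on the bench and on the well's axis; z up. Takes the square bottle (any quarter turn).
- block_oblong: Cooling block, fixed: light blue, 48 mm tall, in a white jacket, 108 mm along its x by 78 mm along its y over all; one central well, a rectangle 72 mm along the block's x by 42 mm along its y, 40 mm deep (flat floor 8 mm above the bench). Origin: centre of the underside, on the bench and on the well's axis; z up. Takes the oblong bottle, long side along the block's x (either way round).
- block_tube: Cooling block, fixed: light blue, 48 mm tall, in a white jacket, 80 x 80 mm over all; one central well, round, 44 mm in diameter, 40 mm deep (flat floor 8 mm above the bench). Origin: centre of the underside, on the bench and on the well's axis; z up. Takes the tube.
- dish: Closed round glass dish with a pale rim, 62 mm in diameter and 14 mm tall, lying loose on the bench: leave where it is. Origin: centre of the underside.
- chamber: Glass counting chamber, a thick slide 75 mm along its x by 32 mm along its y and 6 mm tall, lying loose on the bench: leave where it is. Origin: centre of the underside.
Not all that is in view belongs to the job. Leave any brown or green look-alike of the block_square alone.

How it is judged:
At the end, for the whole second after the job is handed in: Each vessel stands in the well of its own block: its axis within 10 mm of the well's axis, its underside 4 to 12 mm above the bench (the well floor is at 8 mm), tilted less than 0.1 rad, released and at rest (horizontal distance between bottle_round and block_round below 0.01 m and z of bottle_round in the frame of block_round between 0.004 and 0.012 m and angle between each of bottle_round, bottle_square, bottle_oblong, tube's own z axis and vertical below 0.1 rad and linear speed of each of bottle_round, bottle_square, bottle_oblong, tube below 0.02 m/s and angular speed of each of bottle_round, bottle_square, bottle_oblong, tube below 0.2 rad/s and horizontal distance between bottle_square and block_square below 0.01 m and z of bottle_square in the frame of block_square between 0.004 and 0.012 m and horizontal distance between bottle_oblong and block_oblong below 0.01 m and z of bottle_oblong in the frame of block_oblong between 0.004 and 0.012 m and horizontal distance between tube and block_tube below 0.01 m and z of tube in the frame of block_tube between 0.004 and 0.012 m); the robot touches nothing.
It fails at once if a vessel is tipped by more than 0.6 rad (angle between any of bottle_round, bottle_square, bottle_oblong, tube's own z axis and vertical above 0.6 rad).
It fails at once if a vessel is dropped into its well (faster than 0.6 m/s within it) instead of lowered ((horizontal distance between bottle_round and block_round below 0.03 m and z of bottle_round in the frame of block_round below 0.05 m and linear speed of bottle_round above 0.6 m/s) or (horizontal distance between bottle_square and block_square below 0.03 m and z of bottle_square in the frame of block_square below 0.05 m and linear speed of bottle_square above 0.6 m/s) or (horizontal distance between bottle_oblong and block_oblong below 0.03 m and z of bottle_oblong in the frame of block_oblong below 0.05 m and linear speed of bottle_oblong above 0.6 m/s) or (horizontal distance between tube and block_tube below 0.03 m and z of tube in the frame of block_tube below 0.05 m and linear speed of tube above 0.6 m/s)).
It fails at once if the glass dish or the counting chamber is shifted by more than 15 mm (distance of any of dish, chamber from where it was at the start of the episode above 0.015 m).
It also fails if it takes over 112 s, if anything falls off the work surface, if the arm or the gripper's body presses on something with over 40 N, if the wrist force passes 120 N, or if a joint passes its speed limit or range.

## Working session

There is one attempt and no reset: what is moved stays moved. The work goes in short steps, Python scripts to look and compute and a tool call to move; the robot and the scene stay as the last step left them, time stands still between calls to the robot, and variables do not carry over. Pictures are saved under pics/ and viewed, and the job is handed in when it is done.

Besides the shell and the picture viewer there is one more tool, called by a JSON object that holds its "fn" and its "kwargs", one argument or row to a line. send_rows: Moves the arm, as the interface text tells. Shifts and turns lie within -1 to 1; 1 stands for 2.5 cm of shift or 0.12 rad of turn. Its arguments: {"type":"object","properties":{"linear":{"type":"array"},"twist":{"type":"array"},"hand":{"type":"number"},"squeeze":{"type":"number"}},"required":["linear","twist"]}

```bash
mkdir -p pics; ls
python3 - <<'E'
from station import arm
import cv2
o=arm.get_obs()
print({k:o[k] for k in o}); print(arm.tip_reach)
for n in ["scene","side","wrist"]:
    d=arm.get_image(n)
    cv2.imwrite(f"pics/{n}0.png",d["img"][:,:,::-1])
    print(n,d["fx"],d["fy"],d["cx"],d["cy"],d["R"].round(4).tolist(),d["t"].round(4).tolist())
E
```

```text
pics
{'time_s': 0.0, 'joints': array([-2.10110094e-01,  1.59024425e-01,  1.59822558e+00,  1.10764987e-05,
        1.38621847e+00, -2.10072026e-01]), 'qvel': array([ 0.00156977,  0.00077218, -0.00050562,  0.00198512, -0.00112149,
       -0.00042917]), 'joint_torque': array([ 4.79022274e-04, -3.85570908e+01, -3.22103977e+01,  7.00944406e-02,
        3.78346047e-02, -1.56143192e-04]), 'tool_pos': array([5.74415785e-01, 1.00948114e-04, 2.38636060e-01]), 'ee_rot': array([-7.06964396e-01,  6.61998643e-04,  6.33635713e-04,  7.07248545e-01]), 'force': array([-0.4515996 ,  0.09807757,  0.26372055]), 'moment': array([-0.05042619, -0.00766388, -0.00988916]), 'gripper_width': 0.09202798551923606}
0.025
scene 470.921127208296 470.921127208296 323.0761680864682 190.2736983749729 [[-0.8353, 0.5495, 0.0185], [0.4303, 0.6743, -0.6001], [-0.3423, -0.4933, -0.7997]] [0.356, -0.1983, 1.681]
side 451.84662240259524 451.84662240259524 320.9825922708725 202.99503567241237 [[-0.9087, -0.4175, -0.0018], [-0.199, 0.4368, -0.8773], [0.3671, -0.7968, -0.48]] [0.4225, 0.1087, 1.0807]
wrist 350.01347879122676 350.01347879122676 319.6759036646872 197.64634384276724 [[1.0, 0.0002, -0.0012], [0.0005, -0.9568, 0.2909], [-0.0011, -0.2909, -0.9568]] [-0.5739, -0.0327, 0.3924]
```

View pics/scene0.png

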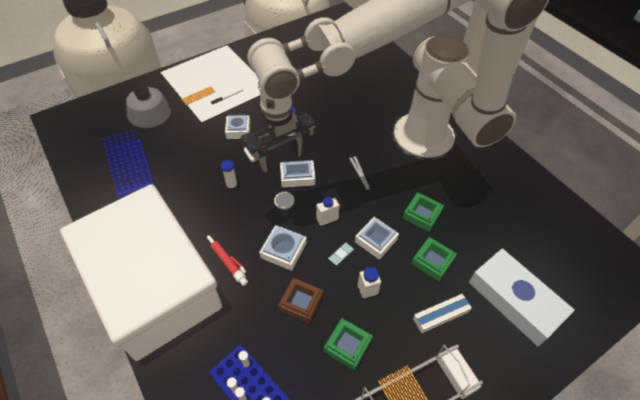

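View pics/side0.png

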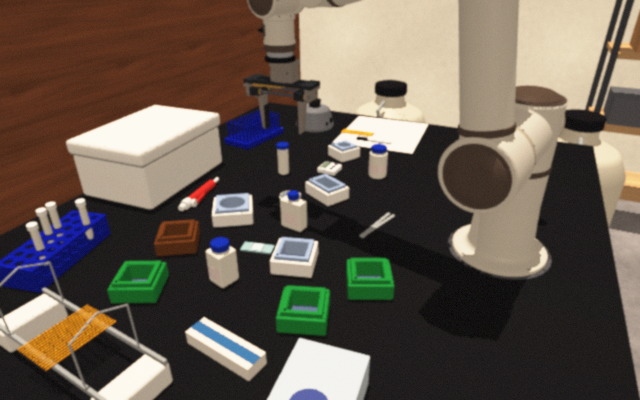

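View pics/wrist0.png

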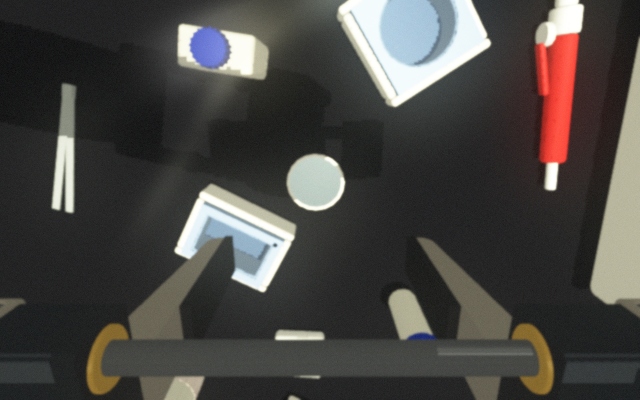

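```bash
cat > h.py <<'E'
import numpy as np, cv2
from station import arm
def cloud(d):
    z=d["z_map"]; v,u=np.mgrid[0:z.shape[0],0:z.shape[1]]
    P=np.stack([(u-d["cx"])/d["fx"]*z,(v-d["cy"])/d["fy"]*z,z],-1)
    X=(P-d["t"])@d["R"]
    X[z<=0]=np.nan
    return X
def cast(d,uv,h):
    uv=np.asarray(uv,float).reshape(-1,2)
    r=np.c_[(uv[:,0]-d["cx"])/d["fx"],(uv[:,1]-d["cy"])/d["fy"],np.ones(len(uv))]@d["R"]
    c=-d["R"].T@d["t"]
    return c+r*((h-c[2])/r[:,2])[:,None]
def proj(d,X):
    p=np.atleast_2d(X)@d["R"].T+d["t"]
    return np.c_[d["fx"]*p[:,0]/p[:,2]+d["cx"],d["fy"]*p[:,1]/p[:,2]+d["cy"]]
E
python3 - <<'E'
from h import *
for n in ["scene","side"]:
    d=arm.get_image(n); X=cloud(d); im=d["img"]
    hsv=cv2.cvtColor(im,cv2.COLOR_RGB2HSV)
    white=((hsv[...,2]>110)&(hsv[...,1]<110)).astype(np.uint8)
    Z=X[...,2]
    m=(np.abs(Z-0.048)<0.005)&(hsv[...,2]>90)&(hsv[...,1]<120)&(np.linalg.norm(X[...,:2],axis=-1)>.2)
    k,l,s,c=cv2.connectedComponentsWithStats(m.astype(np.uint8),connectivity=8)
    print(n,"blocks")
    for i in range(1,k):
        if s[i,4]<120: continue
        p=X[l==i][:,:2].astype(np.float32); r=cv2.minAreaRect(p)
        print(c[i].round(), s[i,4], "ctr",np.round(r[0],4),"size",np.round(r[1],3),"ang",round(r[2],1), "z",np.median(Z[l==i]).round(4))
    blue=((hsv[...,0]>105)&(hsv[...,0]<130)&(hsv[...,1]>150)&(hsv[...,2]>60)&(Z>0.07)&(Z<.115))
    k,l,s,c=cv2.connectedComponentsWithStats(blue.astype(np.uint8))
    print("caps")
    for i in range(1,k):
        if s[i,4]<25: continue
        q=(l==i); top=q&(Z>np.nanpercentile(Z[q],95)-.004)
        p=X[top][:,:2].astype(np.float32); (cc,rr)=cv2.minEnclosingCircle(p)
        print(c[i].round(),s[i,4],"ctr",np.round(cc,4),"dia",round(2*rr,4),"ztop",np.nanpercentile(Z[q],95).round(4))
E
```

```text
scene blocks
[237. 122.] 156 ctr [ 0.546  -0.3654] size [0.072 0.067] ang 65.3 z 0.0464
[297. 169.] 238 ctr [ 0.4805 -0.0703] size [0.07  0.099] ang 62.2 z 0.0465
[378. 234.] 310 ctr [0.4082 0.2593] size [0.082 0.08 ] ang 16.7 z 0.0479
[283. 244.] 448 ctr [0.6583 0.1404] size [0.097 0.09 ] ang 34.5 z 0.0474
[509. 307.] 198 ctr [0.2575 0.6267] size [0.008 0.232] ang 6.4 z 0.048
[189. 321.] 122 ctr [0.9722 0.2095] size [0.169 0.006] ang 3.8 z 0.0482
[467. 371.] 285 ctr [0.4629 0.6877] size [0.108 0.046] ang 64.8 z 0.046
[455. 369.] 337 ctr [0.4845 0.6702] size [0.037 0.094] ang 2.1 z 0.0459
caps
[123. 143.] 39 ctr [ 0.9113 -0.4478] dia 0.0797 ztop 0.0836
[118. 148.] 52 ctr [ 0.9314 -0.4301] dia 0.1139 ztop 0.0841
[107. 149.] 40 ctr [ 0.9669 -0.4494] dia 0.094 ztop 0.0823
[131. 148.] 34 ctr [ 0.8999 -0.4105] dia 0.0762 ztop 0.0832
[138. 151.] 41 ctr [ 0.8844 -0.3805] dia 0.0944 ztop 0.0835
[113. 152.] 34 ctr [ 0.9498 -0.4135] dia 0.0614 ztop 0.0842
[227. 165.] 99 ctr [ 0.675  -0.1661] dia 0.04 ztop 0.1012
[328. 201.] 57 ctr [0.4888 0.119 ] dia 0.0295 ztop 0.1033
[371. 274.] 144 ctr [0.5
[... 432 characters left out ...]
3 ctr [0.6616 0.1397] size [0.088 0.096] ang 35.8 z 0.0485
[293. 248.] 437 ctr [0.4122 0.2603] size [0.077 0.082] ang 15.5 z 0.0481
[ 31. 310.] 877 ctr [0.7359 0.6433] size [0.087 0.11 ] ang 83.1 z 0.0455
[132. 375.] 1529 ctr [0.5232 0.6688] size [0.091 0.149] ang 85.3 z 0.0454
caps
[256. 118.] 63 ctr [ 0.9238 -0.4109] dia 0.144 ztop 0.0848
[273. 115.] 47 ctr [ 0.8911 -0.456 ] dia 0.0648 ztop 0.0844
[247. 121.] 131 ctr [ 0.9319 -0.3688] dia 0.1628 ztop 0.0845
[282. 145.] 80 ctr [ 0.6761 -0.1673] dia 0.0413 ztop 0.1018
[379. 148.] 92 ctr [ 0.3904 -0.2592] dia 0.0401 ztop 0.1026
[293. 194.] 80 ctr [0.4899 0.1159] dia 0.0291 ztop 0.1021
[219. 244.] 236 ctr [0.525  0.3718] dia 0.0404 ztop 0.1019
```

```bash
cat >> h.py <<'E'
def rectpts(names,c,zr,rad,smin=0):
    out=[]
    for n in names:
        d=arm.get_image(n) if isinstance(n,str) else n
        X=cloud(d); im=d["img"]; hsv=cv2.cvtColor(im,cv2.COLOR_RGB2HSV)
        m=(np.hypot(X[...,0]-c[0],X[...,1]-c[1])<rad)&(X[...,2]>zr[0])&(X[...,2]<zr[1])&(hsv[...,2]>70)
        out.append(X[m])
    p=np.concatenate(out)
    return p,cv2.minAreaRect(p[:,:2].astype(np.float32))
E
python3 - <<'E'
from h import *
A=arm.get_image("scene");B=arm.get_image("side");W=arm.get_image("wrist")
for nm,c in dict(sq=(.5247,.373),ob=(.4893,.1175),tube=(.6755,-.167),rd=(.39,-.26)).items():
    for ns,D in (("A",[A]),("B",[B]),("AB",[A,B]),("W",[W])):
        try:
            p,r=rectpts(D,c,(.02,.085),.05); print(nm,ns,len(p),np.round(r[0],4),np.round(r[1],3),round(r[2],1))
        except Exception as e: print(nm,ns,"none")
for nm,c in dict(dish=(.57,.03),chamber=(.52,.24)).items():
  print(nm, proj(A,[*c,0.01]))
print("dish",cast(A,[284,201],.014),"chamber",cast(A,[341,253],.006))
t=[cv2.resize(D["img"][y-30:y+35,x-35:x+35],(280,260),interpolation=cv2.INTER_CUBIC) for D,x,y in ((A,328,207),(A,370,280),(A,229,173),(B,293,210),(B,222,262),(B,378,160))]
cv2.imwrite("pics/crop1.png",np.vstack([np.hstack(t[:2]),np.hstack(t[3:5])])[...,::-1]); cv2.imwrite("pics/crop2.png",np.hstack([t[2],t[5]])[...,::-1])
E
```

```text
sq A 310 [0.5237 0.3739] [0.048 0.045] 74.7
sq B 825 [0.5249 0.3721] [0.049 0.049] 74.3
sq AB 1135 [0.525  0.3726] [0.05  0.049] 74.5
sq W 0 [0. 0.] [0. 0.] 0.0
ob A 358 [0.4877 0.1176] [0.035 0.063] 80.4
ob B 639 [0.4906 0.1166] [0.036 0.066] 83.4
ob AB 997 [0.4896 0.1171] [0.037 0.068] 83.3
ob W 2277 [0.4897 0.1147] [0.032 0.062] 81.4
tube A 134 [ 0.6762 -0.156 ] [0.022 0.033] 76.4
tube B 206 [ 0.6736 -0.1586] [0.034 0.026] 26.9
tube AB 340 [ 0.6749 -0.1605] [0.034 0.03 ] 23.3
tube W 1084 [ 0.6729 -0.1574] [0.033 0.015] 17.8
rd A 0 [0. 0.] [0. 0.] 0.0
rd B 364 [ 0.3908 -0.2559] [0.056 0.035] 16.4
rd AB 364 [ 0.3908 -0.2559] [0.056 0.035] 16.4
rd W 683 [ 0.4145 -0.2593] [0.01 0.04] 31.4
dish [[289.79083668 209.98544195]]
chamber [[341.46225776 252.30345705]]
dish [[ 0.56900382 -0.00669072  0.014     ]] chamber [[0.52101292 0.23943229 0.006     ]]
```

View pics/crop1.png

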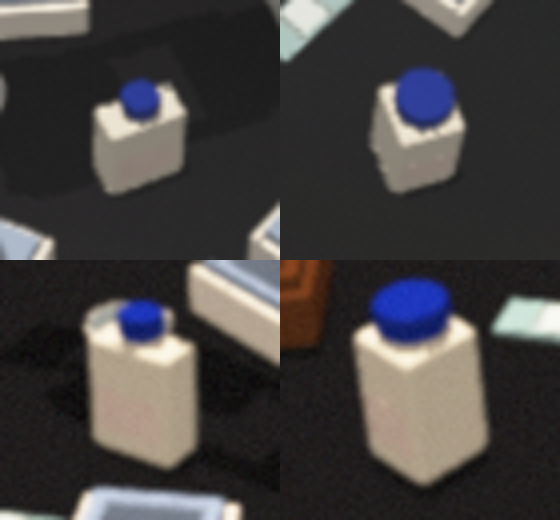

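View pics/crop2.png

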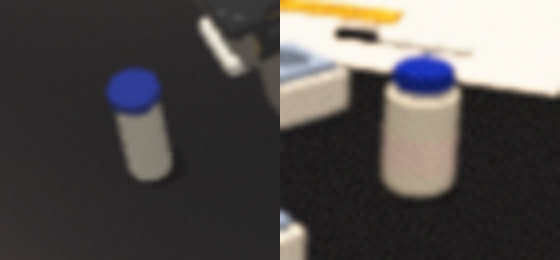

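I've ruled out these look-alikes in the scene view:
- **Square block decoys:** brown at (301,300) and green at (424,211), (434,258) and (348,343).
- **Tube decoys:** the white-capped rack tubes near (243,358).

My choices, confirmed in the crops where I took one:

| Item | Pixel |
|---|---|
| Oblong bottle | (328,207) |
| Square bottle | (370,280) |
| Tube | (229,173) |
| Round bottle | side view (378,160) |
| Oblong block | (298,173) |
| Round block | (283,245) |
| Square block, blue/white | (377,237) |
| Tube block | (237,125) |

I'll start by turning the jaws to the oblong bottle's short side.

{"fn": "send_rows", "kwargs": {
  "linear": [
    [0,0,0],
    [0,0,0],
    [0,0,0],
    [0,0,0],
    [0,0,0],
    [0,0,0],
    [0,0,0],
    [0,0,0],
    [0,0,0],
    [0,0,0],
    [0,0,0],
    [0,0,0],
    [0,0,0],
    [0,0,0]
  ],
  "twist": [-1,-1,-1,-1,-1,-1,-1,-1,-1,-1,-1,-0.84,0,0],
  "hand": -1,
  "squeeze": 15
}}

```text
time_s: 1.8
tool_pos: [0.575, 0.0, 0.2396]
ee_rot: [-0.537, -0.46, 0.46, 0.537]
force: [-0.1, -0.1, -1.7]
gripper_width: 0.092
```

```bash
cat >> h.py <<'E'
from scipy.spatial.transform import Rotation as Ro
def state():
    o=arm.get_obs(); R=Ro.from_quat(o["ee_rot"]).as_matrix()
    yaw=np.degrees(np.arctan2(R[1,0],R[0,0]))
    print("t %.1f"%o["time_s"],"pos",o["tool_pos"].round(4),"yaw %.2f"%yaw,"down",R[:,1].round(3),"F",o["force"].round(1),"w %.4f"%o["gripper_width"],"q6 %.2f"%o["joints"][5]); return o,R,yaw
def go(x,y,z):
    o,R,yaw=state(); d=np.array([x,y,z])-o["tool_pos"]
    print("units xyz tool:",(R.T@d/0.025).round(2))
def block(D,c,rad=.08):
    for n,d in D.items():
        X=cloud(d); hsv=cv2.cvtColor(d["img"],cv2.COLOR_RGB2HSV)
        m=(np.hypot(X[...,0]-c[0],X[...,1]-c[1])<rad)&(abs(X[...,2]-.048)<.006)&(hsv[...,2]>80)
        if m.sum()<50: print(n,"few"); continue
        p=X[m][:,:2].astype(np.float32); r=cv2.minAreaRect(p)
        # well: floor-level points
        print(n,m.sum(),"ctr",np.round(r[0],4),"size",np.round(r[1],3),"ang",round(r[2],1),"z",X[m][:,2].mean().round(4))
E
python3 - <<'E'
from h import *
o,R,yaw=state(); print(R.round(3).tolist())
W=arm.get_image("wrist"); cv2.imwrite("pics/w1.png",W["img"][...,::-1])
D=dict(A=arm.get_image("scene"),B=arm.get_image("side"),W=W)
for c in ((.482,-.0726),(.66,.14),(.41,.26),(.548,-.364)): print(c); block(D,c)
p,r=rectpts([W],(.4893,.1175),(.02,.085),.05);print(r)
E
```

```text
t 1.8 pos [0.575  0.     0.2396] yaw 81.27 down [-0.  0. -1.] F [-0.1 -0.1 -1.7] w 0.0920 q6 -1.63
[[0.152, -0.0, -0.988], [0.988, 0.0, 0.152], [0.0, -1.0, 0.0]]
(0.482, -0.0726)
A 195 ctr [ 0.4807 -0.0684] size [0.072 0.103] ang 64.6 z 0.0464
B 279 ctr [ 0.4813 -0.0688] size [0.073 0.105] ang 63.6 z 0.0471
W 3684 ctr [ 0.4825 -0.0722] size [0.069 0.1  ] ang 60.4 z 0.0478
(0.66, 0.14)
A 500 ctr [0.6583 0.1438] size [0.099 0.101] ang 33.7 z 0.047
B 423 ctr [0.6584 0.1419] size [0.098 0.098] ang 31.0 z 0.0475
W 2934 ctr [0.6551 0.1391] size [0.095 0.091] ang 33.3 z 0.0479
(0.41, 0.26)
A 348 ctr [0.4121 0.2631] size [0.091 0.087] ang 17.8 z 0.0472
B 478 ctr [0.4109 0.2615] size [0.089 0.086] ang 14.3 z 0.0472
W 168 ctr [0.458 0.244] size [0.039 0.012] ang 81.7 z 0.047
(0.548, -0.364)
A 180 ctr [ 0.5486 -0.3614] size [0.08  0.075] ang 64.2 z 0.0463
B 162 ctr [ 0.5472 -0.3638] size [0.073 0.074] ang 60.8 z 0.0475
W few
((0.48932769894599915, 0.11386236548423767), (0.032300665974617004, 0.06207835301756859), 81.29959106445312)
```

View pics/w1.png

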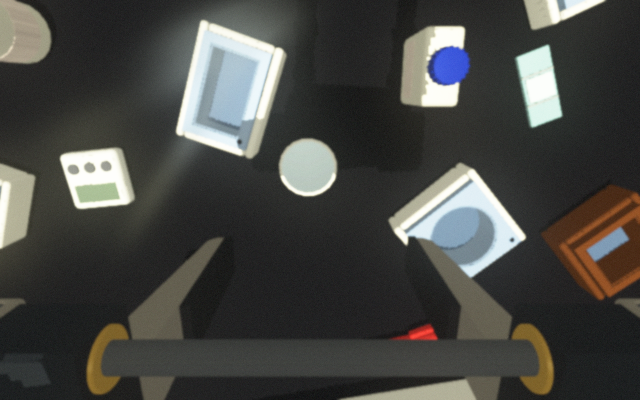

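The wrist view shows the oblong bottle at (435,65), its block at (230,90), the dish at (308,167) and the round block at (458,228). The bottle measures 62x32 mm, as specified.

Run:
```python
from h import *
go(.4894,.1155,.16); go(.4894,.1155,.073)
```

```text
t 1.9 pos [0.575  0.     0.2396] yaw 81.33 down [ 0.  0. -1.] F [0.8 0.2 0.5] w 0.0919 q6 -1.63
units xyz tool: [4.05 3.18 4.08]
t 1.9 pos [0.575  0.     0.2396] yaw 81.33 down [ 0.  0. -1.] F [0.8 0.2 0.5] w 0.0919 q6 -1.63
units xyz tool: [4.05 6.66 4.08]
```

{"fn": "send_rows", "kwargs": {
  "linear": [
    [0.68,0,0.68],
    [0.68,0,0.68],
    [0.68,0,0.68],
    [0.67,0,0.68],
    [0.67,0,0.68],
    [0.67,0,0.68],
    [0,0.9,0],
    [0,0.9,0],
    [0,0.9,0],
    [0,0,0],
    [0,0,0]
  ],
  "twist": [0,0,0,0,0,0,0,0,0,0,0]
}}

```text
time_s: 3.05
tool_pos: [0.4893, 0.1153, 0.1724]
ee_rot: [-0.536, -0.461, 0.461, 0.536]
force: [1.1, -0.7, 0.2]
gripper_width: 0.0919
```

Run:
```python
from h import *
go(.4894,.1155,.073)
W=arm.get_image("wrist"); cv2.imwrite("pics/w2.png",W["img"][...,::-1])
print(rectpts([W],(.4893,.1155),(.02,.085),.05)[1])
block(dict(W=W),(.41,.26));block(dict(W=W),(.482,-.072))
```

```text
t 3.0 pos [0.4893 0.1153 0.1724] yaw 81.38 down [-0.  0. -1.] F [ 1.1 -0.7  0.2] w 0.0919 q6 -1.43
units xyz tool: [ 0.01  3.98 -0.  ]
((0.4887974262237549, 0.11469228565692902), (0.03202137351036072, 0.06142561882734299), 81.31353759765625)
W 6176 ctr [0.4108 0.2584] size [0.086 0.086] ang 16.8 z 0.0478
W 4783 ctr [ 0.4818 -0.0708] size [0.069 0.096] ang 62.2 z 0.0474
```

View pics/w2.png

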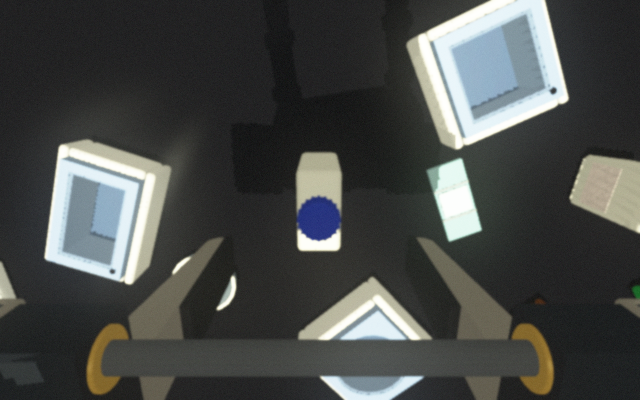

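The bottle is centred between the jaws, with its cap at (319,218). I'll descend and grip.

{"fn": "send_rows", "kwargs": {
  "linear": [
    [0,0.8,0],
    [0,0.8,0],
    [0,0.8,0],
    [0,0.8,0],
    [0,0.78,0],
    [0,0,0],
    [0,0,0]
  ],
  "twist": [0,0,0,0,0,0,0]
}}

```text
time_s: 3.8
tool_pos: [0.4903, 0.1153, 0.074]
ee_rot: [0.537, 0.462, -0.461, -0.536]
force: [0.9, 0.1, 0.0]
gripper_width: 0.0917
```

{"fn": "send_rows", "kwargs": {
  "linear": [
    [0,0,0],
    [0,0,0],
    [0,0,0],
    [0,0,0],
    [0,0,0],
    [0,0,0],
    [0,0,0],
    [0,0,0],
    [0,0,0],
    [0,0,0]
  ],
  "twist": [0,0,0,0,0,0,0,0,0,0],
  "hand": 1,
  "squeeze": 15
}}

```text
time_s: 4.8
tool_pos: [0.4892, 0.1153, 0.0726]
ee_rot: [-0.536, -0.461, 0.461, 0.536]
force: [-0.1, -1.4, 0.7]
gripper_width: 0.0321
```

{"fn": "send_rows", "kwargs": {
  "linear": [
    [0,-0.3,0],
    [0,-0.6,0],
    [0,-0.8,0],
    [0,-0.8,0],
    [0,-0.8,0],
    [0,-0.7,0],
    [0,0,0],
    [0,0,0],
    [0,0,0],
    [0,0,0],
    [0,0,0]
  ],
  "twist": [0,0,0,0,0,0,0.7,0.8,0.8,0.65,0]
}}

```text
time_s: 5.9
tool_pos: [0.4891, 0.1154, 0.1729]
ee_rot: [-0.609, -0.359, 0.359, 0.609]
force: [-0.0, 0.6, -1.8]
gripper_width: 0.0318
```

Run:
```python
from h import *
go(.482,-.0715,.1725)
W=arm.get_image("wrist"); cv2.imwrite("pics/w3.png",W["img"][...,::-1])
block(dict(W=W),(.41,.26));block(dict(W=W),(.482,-.072))
```

```text
t 5.9 pos [0.4891 0.1154 0.1729] yaw 61.11 down [ 0.  0. -1.] F [-0.   0.6 -1.8] w 0.0318 q6 -1.08
units xyz tool: [-6.68  0.01 -3.36]
W 3640 ctr [0.4332 0.2504] size [0.113 0.059] ang 61.4 z 0.0478
W 3107 ctr [ 0.4794 -0.0727] size [0.064 0.096] ang 62.6 z 0.0472
```

View pics/w3.png

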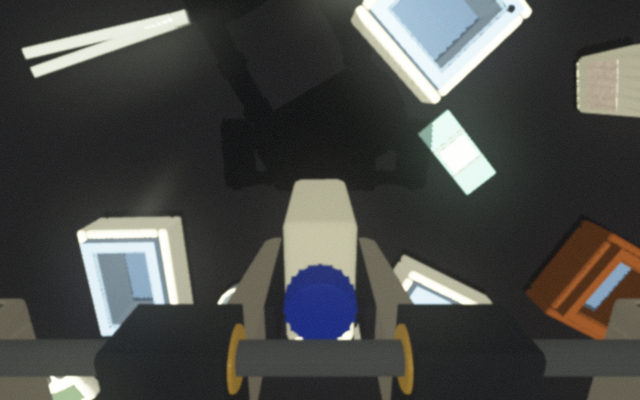

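{"fn": "send_rows", "kwargs": {
  "linear": [
    [-0.4,0,-0.2],
    [-0.8,0,-0.4],
    [-0.9,0,-0.45],
    [-0.9,0,-0.45],
    [-0.9,0,-0.45],
    [-0.9,0,-0.45],
    [-0.9,0,-0.45],
    [-0.7,0,-0.35],
    [-0.28,0,-0.16],
    [0,0,0],
    [0,0,0]
  ],
  "twist": [0,0,0,0,0,0,0,0,0,0,0]
}}

```text
time_s: 7.05
tool_pos: [0.482, -0.0711, 0.1725]
ee_rot: [-0.609, -0.36, 0.36, 0.609]
force: [0.9, -0.1, -1.4]
gripper_width: 0.0319
```

Run:
```python
from h import *
state()
W=arm.get_image("wrist"); A=arm.get_image("scene");B=arm.get_image("side")
block(dict(W=W,A=A,B=B),(.482,-.072))
for d in (A,B):
    print(proj(d,[.482,-.0715,.05]))
f=lambda d,x,y:cv2.resize(d["img"][y-50:y+50,x-60:x+60],(400,333),interpolation=cv2.INTER_CUBIC)
a=proj(A,[.482,-.0715,.07])[0].astype(int);b=proj(B,[.482,-.0715,.07])[0].astype(int)
cv2.imwrite("pics/ab4.png",np.hstack([f(A,*a),f(B,*b)])[...,::-1])
cv2.imwrite("pics/w4.png",W["img"][...,::-1])
```

```text
t 7.0 pos [ 0.482  -0.0711  0.1725] yaw 61.14 down [-0.  0. -1.] F [ 0.9 -0.1 -1.4] w 0.0319 q6 -1.46
W 2533 ctr [ 0.4719 -0.0705] size [0.07  0.079] ang 65.4 z 0.048
A 258 ctr [ 0.4811 -0.068 ] size [0.076 0.105] ang 60.8 z 0.0467
B 283 ctr [ 0.4796 -0.0698] size [0.069 0.1  ] ang 59.9 z 0.0471
[[296.60654888 168.75104524]]
[[325.97956874 181.17650164]]
```

View pics/w4.png

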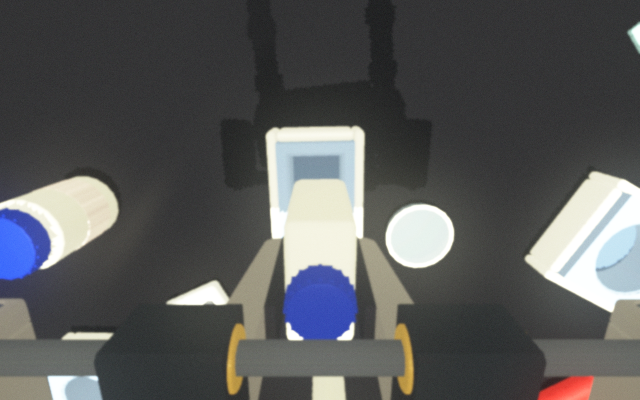

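View pics/ab4.png

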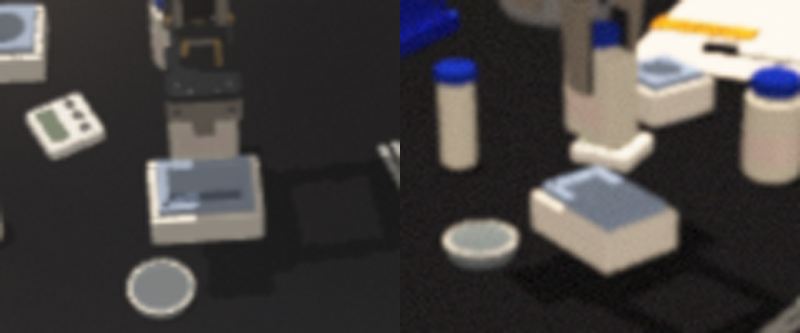

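The far half of the block's rim, at rows 128-235 and columns 268-363, is parallel to the bottle but a few pixels left of its axis at column 320. I'll measure that offset.

```bash
cat >> h.py <<'E'
def tool(X):
    o=arm.get_obs(); R=Ro.from_quat(o["ee_rot"]).as_matrix()
    return (np.atleast_2d(X)-o["tool_pos"])@R*1000   # mm in tool x,y,z
E
python3 - <<'E'
from h import *
W=arm.get_image("wrist")
X=cloud(W); hsv=cv2.cvtColor(W["img"],cv2.COLOR_RGB2HSV)
T=tool(X.reshape(-1,3)).reshape(X.shape)
ok=(hsv[...,2]>80)&(abs(X[...,2]-.048)<.004)
for r in range(130,236,12):
    c=np.where(ok[r,240:380])[0]+240
    if len(c): print(r,c.min(),c.max(),T[r,c.min()].round(1),T[r,c.max()].round(1))
# by ray on top plane, first/last bright columns
for r in (150,170,190,210):
    c=np.where(hsv[r,255:380,2]>80)[0]+255
    print("ray",r,c.min(),c.max(),tool(cast(W,[[c.min()-.5,r],[c.max()+.5,r]],.048))[:,[0,2]].round(1).tolist())
for u in (290,315,345):
    r=np.where(hsv[100:160,u,2]>80)[0][0]+100; print("far",u,r,tool(cast(W,[u,r-.5],.048)).round(1))
# bottle shoulder at base+80
zb=arm.get_obs()["tool_pos"][2]-.0726
m=(hsv[...,2]>70)&(abs(X[...,2]-(zb+.08))<.004)&(abs(T[...,0])<20)&(abs(T[...,2])<45)
print("shoulder",[(T[m][:,i].min().round(1),T[m][:,i].max().round(1)) for i in (0,2)])
m=(hsv[...,0]>105)&(hsv[...,0]<130)&(hsv[...,1]>150)&(X[...,2]>zb+.096)&(X[...,2]<zb+.106)&(abs(T[...,0])<30)&(abs(T[...,2])<45)
print("cap",[(T[m][:,i].min().round(1),T[m][:,i].max().round(1)) for i in (0,2)])
E
```

```text
142 288 354 [-24.5 128.4  45. ] [ 26.6 124.1  45.6]
154 275 354 [-34.4 123.7  36.4] [ 26.9 124.7  36.2]
166 275 354 [-34.9 124.9  26.7] [ 27.2 124.6  26.8]
178 276 353 [-34.5 124.9  17. ] [ 26.6 124.5  17.1]
190 277 353 [-33.9 123.7   7.5] [ 26.9 124.2   7.3]
202 277 353 [-34.3 124.5  -2.9] [ 27.1 123.8  -2.7]
214 278 285 [-33.8 124.2 -13.1] [-28.  123.5 -12.8]
226 279 282 [-33.4 124.5 -23.7] [-30.9 123.8 -23.4]
ray 150 265 364 [[-42.5, 39.4], [34.9, 39.4]]
ray 170 266 364 [[-42.5, 23.6], [35.5, 23.6]]
ray 190 261 379 [[-47.2, 7.2], [48.2, 7.2]]
ray 210 259 379 [[-49.7, -9.7], [49.0, -9.7]]
far 290 126 [[-22.3 124.6  58. ]]
far 315 126 [[ -3.3 124.6  58. ]]
far 345 125 [[ 19.4 124.6  58.8]]
shoulder [(np.float64(-19.9), np.float64(19.9)), (np.float64(-28.7), np.float64(31.1))]
cap [(np.float64(-14.5), np.float64(14.7)), (np.float64(-12.5), np.float64(14.9))]
```

Run:
```python
from h import *
W=arm.get_image("wrist")
X=cloud(W);T=tool(X.reshape(-1,3)).reshape(X.shape)
for r in range(120,182,3): print(r,W["img"][r,315],"h %.4f"%X[r,315,2],"tz %.1f"%T[r,315,2], "tz@48 %.1f"%tool(cast(W,[315,r],.048))[0,2], "| col270 h %.4f tx %.1f"%(X[r,270,2],T[r,270,0]))
```

```text
120 [54 53 50] h -0.0003 tz 58.4 tz@48 62.2 | col270 h -0.0003 tx -44.0
123 [54 55 52] h 0.0003 tz 55.8 tz@48 59.9 | col270 h 0.0009 tx -43.9
126 [141 142 123] h 0.0005 tz 53.2 tz@48 57.7 | col270 h 0.0002 tx -44.1
129 [239 237 221] h 0.0285 tz 53.4 tz@48 55.5 | col270 h 0.0005 tx -44.2
132 [246 245 233] h 0.0400 tz 52.3 tz@48 53.2 | col270 h 0.0390 tx -38.9
135 [250 249 240] h 0.0409 tz 50.1 tz@48 50.9 | col270 h 0.0401 tx -38.9
138 [245 244 232] h 0.0405 tz 47.7 tz@48 48.6 | col270 h 0.0391 tx -39.1
141 [209 216 213] h 0.0404 tz 45.3 tz@48 46.4 | col270 h 0.0406 tx -39.0
144 [192 213 224] h 0.0494 tz 44.3 tz@48 44.1 | col270 h 0.0408 tx -39.1
147 [196 217 226] h 0.0495 tz 42.0 tz@48 41.7 | col270 h 0.0406 tx -39.2
150 [194 216 226] h 0.0488 tz 39.5 tz@48 39.4 | col270 h 0.0412 tx -39.2
153 [190 211 221] h 0.0481 tz 37.1 tz@48 37.1 | col270 h 0.0400 tx -39.4
156 [146 167 180] h 0.0089 tz 27.7 tz@48 34.7 | col270 h 0.0410 tx -39.4
159 [126 148 164] h 0.0089 tz 25.0 tz@48 32.4 | col270 h 0.0411 tx -39.5
162 [123 145 161] h 0.0093 tz 22.4 tz@48 30.0 | col270 h 0.0401 tx -39.7
165 [126 146 161] h 0.0074 tz 19.2 tz@48 27.6 | col270 h 0.0417 tx -39.6
168 [127 150 164] h 0.0091 tz 16.8 tz@48 25.2 | col270 h 0.0404 tx -39.9
171 [128 152 165] h 0.0085 tz 14.0 tz@48 22.8 | col270 h 0.0415 tx -39.8
174 [126 149 163] h 0.0095 tz 11.4 tz@48 20.4 | col270 h 0.0402 tx -40.1
177 [130 150 164] h 0.0092 tz 8.5 tz@48 17.9 | col270 h 0.0400 tx -40.3
180 [225 225 202] h 0.1087 tz 30.7 tz@48 15.5 | col270 h 0.0405 tx -40.3
```

Run:
```python
from h import *
W=arm.get_image("wrist"); X=cloud(W)
for r in (160,166,172):
    h=X[r,:,2]; c=np.where(h[270:365]<.044)[0]+270; c=c[(c>280)&(c<350)]
    # ends: well edge at top plane
    run=[]
    print(r,c.min(),c.max(),tool(cast(W,[[c.min()-.5,r],[c.max()+.5,r]],.048))[:,0].round(1), tool(cast(W,[c.min(),r],.048))[0,2].round(1))
```

```text
160 289 340 [-24.1  16.5] 31.6
166 289 340 [-24.2  16.6] 26.8
172 290 340 [-23.5  16.7] 22.0
```

The well centre is 3.7 mm off along tool x and about 1 mm along tool z. I'll correct that, then lower gently.

{"fn": "send_rows", "kwargs": {
  "linear": [
    [-0.15,0,-0.04],
    [0,0,0],
    [0,0.4,0],
    [0,0.5,0],
    [0,0.5,0],
    [0,0.5,0],
    [0,0.4,0],
    [0,0.4,0],
    [0,0.3,0],
    [0,0.2,0],
    [0,0.2,0],
    [0,0,0]
  ],
  "twist": [0,0,0,0,0,0,0,0,0,0,0,0]
}}

```text
time_s: 8.55
tool_pos: [0.481, -0.0751, 0.0871]
ee_rot: [-0.609, -0.359, 0.36, 0.609]
force: [0.3, 0.5, -2.2]
gripper_width: 0.0322
```

Run:
```python
from h import *
go(.482,-.0711,.0806)
W=arm.get_image("wrist");B=arm.get_image("side")
cv2.imwrite("pics/w5.png",W["img"][...,::-1])
```

```text
t 8.6 pos [ 0.481  -0.0751  0.0871] yaw 61.12 down [-0.001  0.    -1.   ] F [ 0.3  0.5 -2.2] w 0.0322 q6 -1.47
units xyz tool: [0.16 0.26 0.04]
```

View pics/w5.png

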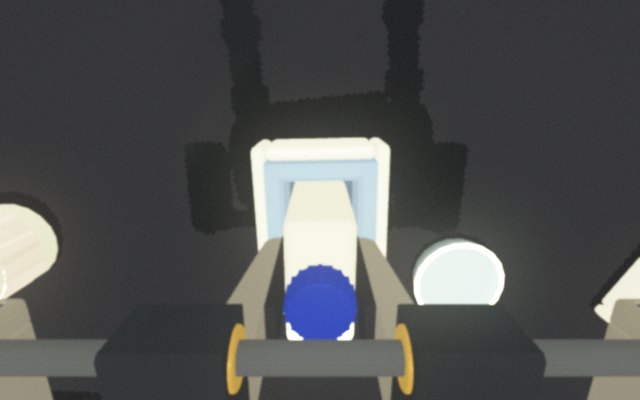

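The bottle is in the well, symmetric about column 320, with no contact force. I'll take it down the last 6.5 mm and release.

{"fn": "send_rows", "kwargs": {
  "linear": [
    [0,0.13,0],
    [0,0.12,0],
    [0,0,0],
    [0,0,0]
  ],
  "twist": [0,0,0,0]
}}

```text
time_s: 9.05
tool_pos: [0.4811, -0.0752, 0.0813]
ee_rot: [-0.609, -0.359, 0.36, 0.609]
force: [1.0, -0.9, -1.6]
gripper_width: 0.0315
```

{"fn": "send_rows", "kwargs": {
  "linear": [
    [0,0,0],
    [0,0,0],
    [0,0,0],
    [0,0,0],
    [0,0,0],
    [0,0,0],
    [0,-0.4,0],
    [0,-0.9,0],
    [0,-1,0],
    [0,-1,0],
    [0,-1,0],
    [0,-1,0],
    [0,0,0]
  ],
  "twist": [0,0,0,0,0,0,0,0,0,0,0,0,0],
  "hand": -1
}}

```text
time_s: 10.35
tool_pos: [0.4835, -0.0762, 0.2184]
ee_rot: [0.611, 0.361, -0.358, -0.607]
force: [0.3, -0.3, -0.4]
gripper_width: 0.0921
```

```bash
cat >> h.py <<'E'
def cap(d,c,ztop,rad=.05,dz=.005):
    X=cloud(d); hsv=cv2.cvtColor(d["img"],cv2.COLOR_RGB2HSV)
    m=(hsv[...,0]>105)&(hsv[...,0]<130)&(hsv[...,1]>140)&(abs(X[...,2]-ztop)<dz)&(np.hypot(X[...,0]-c[0],X[...,1]-c[1])<rad)
    if m.sum()<15: return None
    p=X[m][:,:2].astype(np.float32); cc,r=cv2.minEnclosingCircle(p)
    return np.round(cc,4),"dia %.4f"%(2*r),"z %.4f"%np.median(X[m][:,2]),m.sum()
E
python3 - <<'E'
from h import *
W=arm.get_image("wrist");A=arm.get_image("scene");B=arm.get_image("side")
cv2.imwrite("pics/w6.png",W["img"][...,::-1])
for d in (W,A,B):
    print("oblong",cap(d,(.48,-.074),.108))
    print("sq",rectpts([d],(.525,.373),(.02,.085),.05)[1],cap(d,(.525,.373),.1))
go(.5248,.3727,.20)
E
```

```text
oblong (array([ 0.4806, -0.0747]), 'dia 0.0263', 'z 0.1083', np.int64(283))
sq ((0.0, 0.0), (0.0, 0.0), 0.0) None
oblong (array([ 0.4813, -0.0736]), 'dia 0.0306', 'z 0.1079', np.int64(42))
sq ((0.5233637094497681, 0.37347421050071716), (0.049207549542188644, 0.046073250472545624), 74.9681167602539) (array([0.5228, 0.3729]), 'dia 0.0380', 'z 0.0998', np.int64(141))
oblong (array([ 0.4847, -0.072 ]), 'dia 0.0337', 'z 0.1084', np.int64(46))
sq ((0.5251469016075134, 0.37326934933662415), (0.0471443273127079, 0.04994792863726616), 76.67613220214844) (array([0.5247, 0.372 ]), 'dia 0.0409', 'z 0.1003', np.int64(184))
t 10.5 pos [ 0.4808 -0.075   0.2132] yaw 61.13 down [-0.001  0.    -1.   ] F [-1.   0.1 -0.5] w 0.0918 q6 -1.47
units xyz tool: [16.53  0.53  7.1 ]
```

View pics/w6.png

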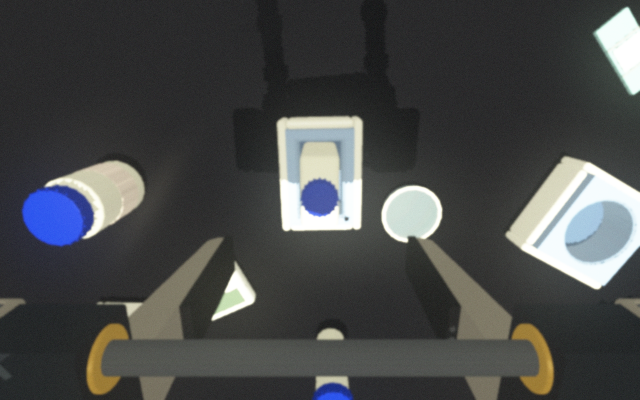

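The oblong bottle is seated (cap top 108 mm, centre within about 1 mm). The round bottle is in view at (58,215), so that's next.

Run:
```python
from h import *
W=arm.get_image("wrist");B=arm.get_image("side")
for d in (W,B): print(cap(d,(.39,-.26),.1,.05))
c=cap(W,(.39,-.26),.1,.05)[0]
go(*c,.20); go(*c,.073)
```

```text
(array([ 0.3935, -0.2703]), 'dia 0.0506', 'z 0.1000', np.int64(2913))
(array([ 0.3918, -0.2599]), 'dia 0.0454', 'z 0.1006', np.int64(67))
t 10.6 pos [ 0.4804 -0.0749  0.2124] yaw 61.12 down [-0.003  0.001 -1.   ] F [-0.6 -0.1 -0.7] w 0.0915 q6 -1.47
units xyz tool: [-8.52  0.49 -0.73]
t 10.6 pos [ 0.4804 -0.0749  0.2124] yaw 61.12 down [-0.003  0.001 -1.   ] F [-0.6 -0.1 -0.7] w 0.0915 q6 -1.47
units xyz tool: [-8.52  5.57 -0.75]
```

{"fn": "send_rows", "kwargs": {
  "linear": [
    [-0.6,0,0],
    [-1,0,-0.1],
    [-1,0,-0.1],
    [-1,0,-0.1],
    [-1,0,-0.1],
    [-1,0,-0.1],
    [-1,0,-0.1],
    [-1,0,-0.1],
    [-0.7,0,0],
    [0,0,0],
    [0,0,0]
  ],
  "twist": [0,0,0,0,0,0,0,0,0,0,0]
}}

```text
time_s: 11.7
tool_pos: [0.3961, -0.2648, 0.2129]
ee_rot: [-0.608, -0.359, 0.359, 0.61]
force: [-0.2, 1.2, 0.6]
gripper_width: 0.0915
```

Run:
```python
from h import *
W=arm.get_image("wrist")
cv2.imwrite("pics/w7.png",W["img"][...,::-1])
print(cap(W,(.39,-.26),.1,.05)); p,r=rectpts([W],(.393,-.265),(.05,.09),.045);print(r)
c=cap(W,(.39,-.26),.1,.05)[0]; go(*c,.073)
block(dict(W=W),(.548,-.364))
```

```text
(array([ 0.3935, -0.2713]), 'dia 0.0502', 'z 0.1003', np.int64(2836))
((0.38498619198799133, -0.26528075337409973), (0.05510693043470383, 0.03541100397706032), 54.08869552612305)
t 11.8 pos [ 0.3963 -0.2645  0.2131] yaw 61.13 down [-0.001  0.001 -1.   ] F [ 0.8  0.2 -0.4] w 0.0918 q6 -1.91
units xyz tool: [-0.3   5.6  -0.04]
W 877 ctr [ 0.5254 -0.3546] size [0.063 0.022] ang 61.5 z 0.0475
```

View pics/w7.png

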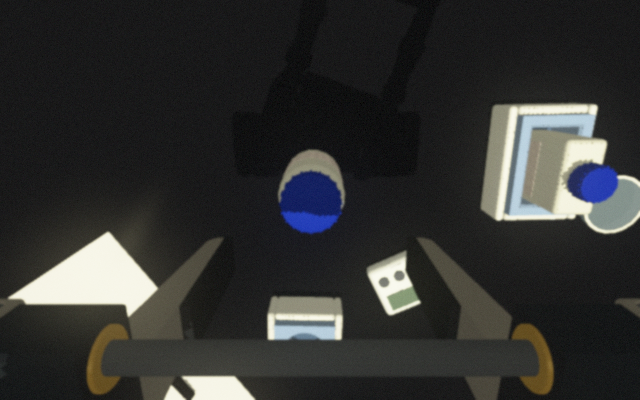

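Two wrist readings agree on the round bottle, with its cap at (311,200). I'll shift -7.5 mm along tool x and descend.

{"fn": "send_rows", "kwargs": {
  "linear": [
    [-0.3,0,-0.04],
    [0,0.6,0],
    [0,0.8,0],
    [0,0.9,0],
    [0,0.9,0],
    [0,0.9,0],
    [0,0.8,0],
    [0,0.7,0],
    [0,0,0],
    [0,0,0]
  ],
  "twist": [0,0,0,0,0,0,0,0,0,0]
}}

```text
time_s: 12.75
tool_pos: [0.3938, -0.2723, 0.0741]
ee_rot: [-0.609, -0.36, 0.36, 0.609]
force: [-0.5, -0.6, -0.2]
gripper_width: 0.0917
```

{"fn": "send_rows", "kwargs": {
  "linear": [
    [0,0,0],
    [0,0,0],
    [0,0,0],
    [0,0,0],
    [0,0,0],
    [0,0,0],
    [0,0,0],
    [0,0,0]
  ],
  "twist": [0,0,0,0,0,0,0,0],
  "hand": 1,
  "squeeze": 20
}}

```text
time_s: 13.55
tool_pos: [0.3938, -0.2725, 0.0741]
ee_rot: [0.609, 0.36, -0.359, -0.609]
force: [-0.2, 0.4, 3.5]
gripper_width: 0.0558
```

Run:
```python
from h import *
state(); W=arm.get_image("wrist")
cv2.imwrite("pics/w8.png",W["img"][...,::-1])
```

```text
t 13.6 pos [ 0.3938 -0.2725  0.0741] yaw 61.12 down [ 0. -0. -1.] F [-0.2  0.4  3.5] w 0.0558 q6 -1.93
```

View pics/w8.png

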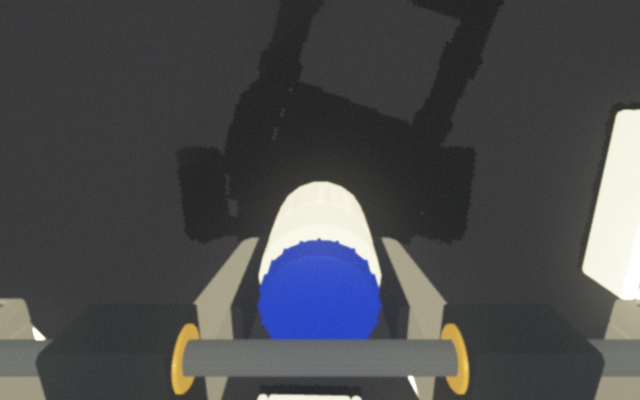

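{"fn": "send_rows", "kwargs": {
  "linear": [
    [0,-0.3,0],
    [0,-0.6,0],
    [0,-0.9,0],
    [0,-0.9,0],
    [0,-0.9,0],
    [0,-0.9,0],
    [0,-0.6,0],
    [0,-0.3,0],
    [0.4,0,0],
    [0.8,0,-0.1],
    [0.9,0,-0.1],
    [0.9,0,-0.1],
    [0.9,0,-0.1],
    [0.9,0,-0.1],
    [0.9,0,-0.1],
    [0.9,0,-0.1],
    [0.9,0,0],
    [0.9,0,0],
    [0.9,0,0],
    [0.9,0,0]
  ],
  "twist": [0,0,0,0,0,0,0,0,0,0,0,0,0,0,0,0,0,0,0,0]
}}

```text
time_s: 15.6
tool_pos: [0.5315, -0.0557, 0.207]
ee_rot: [-0.608, -0.359, 0.36, 0.61]
force: [-0.2, -0.3, -2.7]
gripper_width: 0.0553
```

Run:
```python
from h import *
go(.657,.140,.21)
W=arm.get_image("wrist")
cv2.imwrite("pics/w9.png",W["img"][...,::-1])
block(dict(W=W),(.657,.14))
```

```text
t 15.6 pos [ 0.5315 -0.0557  0.207 ] yaw 61.14 down [-0.003  0.001 -1.   ] F [-0.2 -0.3 -2.7] w 0.0553 q6 -1.40
units xyz tool: [ 9.28 -0.12 -0.62]
W 5381 ctr [0.6573 0.1373] size [0.097 0.096] ang 32.5 z 0.0479
```

View pics/w9.png

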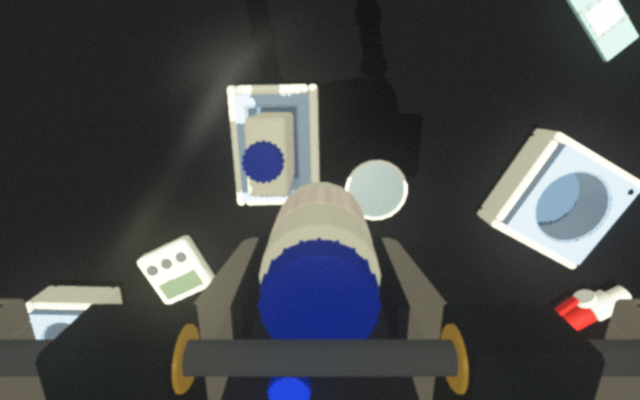

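{"fn": "send_rows", "kwargs": {
  "linear": [
    [0.9,0,-0.1],
    [0.9,0,-0.1],
    [0.9,0,-0.1],
    [0.9,0,-0.1],
    [0.9,0,-0.1],
    [0.9,0,-0.1],
    [0.9,0,-0.05],
    [0.9,0,0],
    [0.9,0,0],
    [0.7,0,0],
    [0.3,0,0],
    [0.1,0,0],
    [0,0,0],
    [0,0,0]
  ],
  "twist": [0,0,0,0,0,0,0,0,0,0,0,0,0,0]
}}

```text
time_s: 17.05
tool_pos: [0.657, 0.1353, 0.2086]
ee_rot: [-0.609, -0.359, 0.36, 0.609]
force: [0.4, -0.1, -1.9]
gripper_width: 0.0557
```

Run:
```python
from h import *
state()
W=arm.get_image("wrist");A=arm.get_image("scene");B=arm.get_image("side")
cv2.imwrite("pics/w10.png",W["img"][...,::-1])
block(dict(W=W,A=A,B=B),(.657,.138))
f=lambda d,x,y:cv2.resize(d["img"][y-50:y+50,x-60:x+60],(400,333),interpolation=cv2.INTER_CUBIC)
cv2.imwrite("pics/ab10.png",np.hstack([f(d,*proj(d,[.657,.138,.07])[0].astype(int)) for d in (A,B)])[...,::-1])
```

```text
t 17.1 pos [0.657  0.1353 0.2086] yaw 61.08 down [-0.001 -0.    -1.   ] F [ 0.4 -0.1 -1.9] w 0.0557 q6 -1.04
W 3342 ctr [0.6587 0.1403] size [0.091 0.091] ang 32.3 z 0.0481
A 429 ctr [0.6565 0.1446] size [0.098 0.098] ang 30.8 z 0.0469
B 423 ctr [0.6596 0.1408] size [0.097 0.098] ang 33.4 z 0.0475
```

View pics/w10.png

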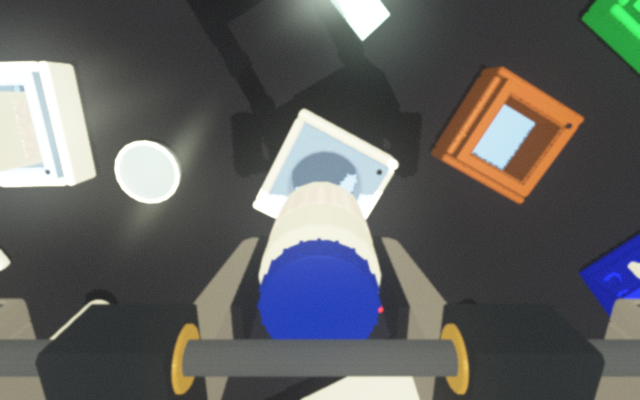

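View pics/ab10.png

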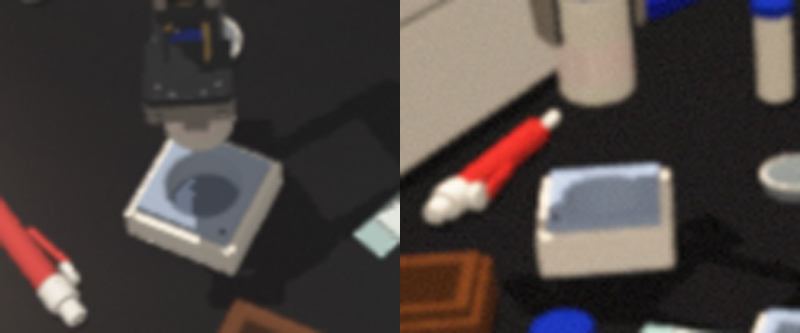

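```bash
cat >> h.py <<'E'
from scipy.optimize import least_squares
def wellcirc(W,c,r,rad=.05):
    X=cloud(W); v,u=np.mgrid[0:400,0:640]
    top=(abs(X[...,2]-.048)<.005)&(np.hypot(X[...,0]-c[0],X[...,1]-c[1])<rad+.02)
    low=(X[...,2]<.040)&(X[...,2]>.003)
    ct=cast(W,np.c_[u.ravel(),v.ravel()],.048).reshape(400,640,3)
    low&=np.hypot(ct[...,0]-c[0],ct[...,1]-c[1])<r+.012
    low=cv2.morphologyEx(low.astype(np.uint8),cv2.MORPH_OPEN,np.ones((3,3),np.uint8))>0
    edge=low&(cv2.dilate(top.astype(np.uint8),np.ones((3,3),np.uint8))>0)
    P=ct[edge][:,:2]
    # drop jacket edge: keep plausible
    P=P[abs(np.hypot(*(P-c).T)-r)<.010]
    f=least_squares(lambda q:np.hypot(P[:,0]-q[0],P[:,1]-q[1])-q[2],[c[0],c[1],r],loss="soft_l1",f_scale=.001)
    g=least_squares(lambda q:np.hypot(P[:,0]-q[0],P[:,1]-q[1])-r,c,loss="soft_l1",f_scale=.001)
    print("well n",len(P),"free",f.x.round(4),"fixed r",g.x.round(4),"rms",np.sqrt(np.mean(g.fun**2)).round(4)); return g.x
E
python3 - <<'E'
from h import *
state();W=arm.get_image("wrist")
x=wellcirc(W,np.array([.658,.139]),.033)
print("tool mm",tool([*x,.048]).round(1))
X=cloud(W);T=tool(X.reshape(-1,3)).reshape(X.shape);hsv=cv2.cvtColor(W["img"],cv2.COLOR_RGB2HSV)
zb=arm.get_obs()["tool_pos"][2]-.0741
m=(hsv[...,0]>105)&(hsv[...,0]<130)&(hsv[...,1]>140)&(abs(X[...,2]-zb-.1)<.005)&(abs(T[...,0])<40)&(abs(T[...,2])<50)
print("cap",cv2.minEnclosingCircle(T[m][:,[0,2]].astype(np.float32)))
E
```

```text
t 17.2 pos [0.6572 0.1353 0.209 ] yaw 61.07 down [-0. -0. -1.] F [ 0.4 -1.1 -3.2] w 0.0558 q6 -1.04
well n 149 free [0.6587 0.139  0.0317] fixed r [0.6601 0.1382] rms 0.0007
tool mm [[  3.8 161.   -1.2]]
cap ((-0.16445831954479218, 0.7432998418807983), 25.26409149169922)
```

{"fn": "send_rows", "kwargs": {
  "linear": [
    [0.155,0,-0.04],
    [0,0,0],
    [0,0.5,0],
    [0,0.8,0],
    [0,0.8,0],
    [0,0.7,0],
    [0,0.5,0],
    [0,0.4,0],
    [0,0.3,0],
    [0,0.3,0],
    [0,0.3,0],
    [0,0,0],
    [0,0,0]
  ],
  "twist": [0,0,0,0,0,0,0,0,0,0,0,0,0]
}}

```text
time_s: 18.55
tool_pos: [0.6603, 0.1389, 0.094]
ee_rot: [0.609, 0.36, -0.359, -0.609]
force: [-1.0, -0.7, -1.5]
gripper_width: 0.0552
```

Run:
```python
from h import *
go(.657,.138,.0821)
W=arm.get_image("wrist")
cv2.imwrite("pics/w11.png",W["img"][...,::-1])
```

```text
t 18.6 pos [0.6603 0.1389 0.094 ] yaw 61.12 down [ 0.  0. -1.] F [-1.  -0.7 -1.5] w 0.0552 q6 -1.04
units xyz tool: [-0.09  0.48  0.1 ]
```

View pics/w11.png

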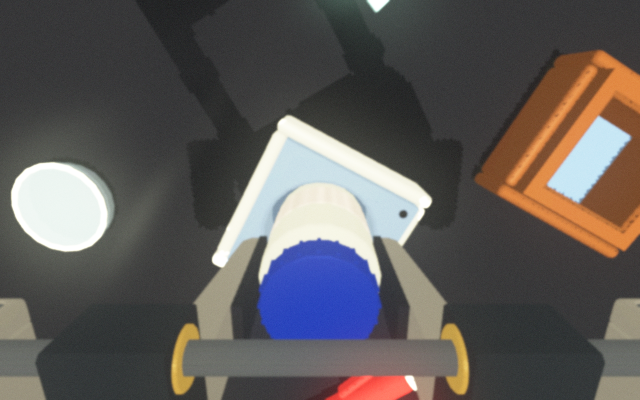

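The bottle is well inside the well, with an even gap around it and no force. I'll take it down the last 11.5 mm and release.

{"fn": "send_rows", "kwargs": {
  "linear": [
    [0,0.2,0],
    [0,0.14,0],
    [0,0.1,0],
    [0,0,0],
    [0,0,0]
  ],
  "twist": [0,0,0,0,0]
}}

```text
time_s: 19.1
tool_pos: [0.6601, 0.1389, 0.0828]
ee_rot: [-0.609, -0.359, 0.36, 0.609]
force: [0.7, -0.5, -2.4]
gripper_width: 0.0556
```

Run:
```python
from h import *
state()
```

```text
t 19.1 pos [0.6601 0.1389 0.0828] yaw 61.12 down [-0. -0. -1.] F [ 0.7 -0.5 -2.4] w 0.0556 q6 -1.04
```

{"fn": "send_rows", "kwargs": {
  "linear": [
    [0,0,0],
    [0,0,0],
    [0,0,0],
    [0,0,0],
    [0,0,0],
    [0,0,0],
    [0,-0.4,0],
    [0,-0.9,0],
    [0,-1,0],
    [0,-1,0],
    [0,-1,0],
    [0,-1,0],
    [0,-0.2,0],
    [0,0,0]
  ],
  "twist": [0,0,0,0,0,0,0,0,0,0,0,0,0,0],
  "hand": -1
}}

```text
time_s: 20.5
tool_pos: [0.6608, 0.1389, 0.2217]
ee_rot: [0.609, 0.36, -0.359, -0.608]
force: [1.1, -0.1, 0.1]
gripper_width: 0.0919
```

Run:
```python
from h import *
W=arm.get_image("wrist");A=arm.get_image("scene");B=arm.get_image("side")
for d in (W,A,B): print("round",cap(d,(.66,.139),.108),"tube",cap(d,(.676,-.167),.1),"sq",cap(d,(.525,.373),.1))
wellcirc(W,np.array([.659,.139]),.033)
go(.5245,.373,.21); go(.675,-.167,.21)
print(rectpts([W],(.525,.373),(.02,.085),.05)[1])
cv2.imwrite("pics/w12.png",W["img"][...,::-1])
```

```text
round (array([0.6585, 0.1408]), 'dia 0.0468', 'z 0.1083', np.int64(2597)) tube None sq None
round (array([0.657 , 0.1433]), 'dia 0.0477', 'z 0.1074', np.int64(122)) tube (array([ 0.674, -0.167]), 'dia 0.0402', 'z 0.0981', np.int64(87)) sq (array([0.5225, 0.3734]), 'dia 0.0394', 'z 0.1000', np.int64(146))
round (array([0.6588, 0.14  ]), 'dia 0.0524', 'z 0.1087', np.int64(157)) tube (array([ 0.6755, -0.1634]), 'dia 0.0451', 'z 0.0995', np.int64(59)) sq (array([0.5242, 0.3706]), 'dia 0.0438', 'z 0.1004', np.int64(189))
well n 197 free [0.6595 0.1388 0.0316] fixed r [0.6613 0.1379] rms 0.0015
t 20.6 pos [0.6592 0.1388 0.2183] yaw 61.12 down [-0.003 -0.    -1.   ] F [ 0.1  1.3 -0.4] w 0.0921 q6 -1.04
units xyz tool: [5.6  0.35 9.24]
t 20.6 pos [0.6592 0.1388 0.2183] yaw 61.12 down [-0.003 -0.    -1.   ] F [ 0.1  1.3 -0.4] w 0.0921 q6 -1.04
units xyz tool: [-10.41   0.33  -6.46]
((0.0, 0.0), (0.0, 0.0), 0.0)
```

View pics/w12.png

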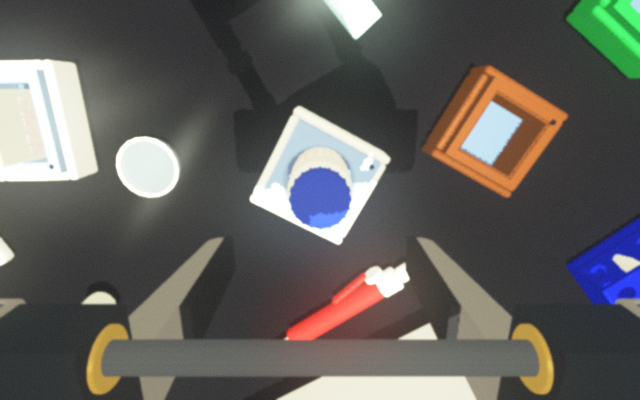

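The round bottle is seated (cap top 108 mm). Next is the square bottle.

{"fn": "send_rows", "kwargs": {
  "linear": [
    [0.3,0,0.5],
    [0.5,0,0.9],
    [0.6,0,0.95],
    [0.6,0,0.95],
    [0.6,0,0.95],
    [0.6,0,0.95],
    [0.6,0,0.95],
    [0.6,0,0.95],
    [0.5,0,0.9],
    [0.4,0,0.74],
    [0.3,0,0.5],
    [0,0,0],
    [0,0,0],
    [0,0,0],
    [0,0,0]
  ],
  "twist": [0,0,0,0,0,0,0,0,0,0,0,-1,-1,0,0]
}}

```text
time_s: 22.15
tool_pos: [0.5251, 0.373, 0.2199]
ee_rot: [-0.562, -0.429, 0.429, 0.562]
force: [-0.4, -0.6, -0.2]
gripper_width: 0.0917
```

Run:
```python
from h import *
W=arm.get_image("wrist")
print("sq",cap(W,(.525,.373),.1),rectpts([W],(.525,.373),(.03,.085),.045)[1],rectpts([W],(.525,.373),(.07,.085),.045)[1])
go(.5245,.373,.074)
block(dict(W=W),(.41,.26))
cv2.imwrite("pics/w13.png",W["img"][...,::-1])
```

```text
sq (array([0.5246, 0.372 ]), 'dia 0.0392', 'z 0.1003', np.int64(1660)) ((0.5241208076477051, 0.3717542886734009), (0.04609057307243347, 0.04535084217786789), 74.04196166992188) ((0.5241090655326843, 0.3717605173587799), (0.04616214707493782, 0.045271407812833786), 74.20375061035156)
t 22.2 pos [0.5253 0.373  0.22  ] yaw 74.72 down [-0.001 -0.    -1.   ] F [-0.5 -0.4 -1.3] w 0.0919 q6 -0.87
units xyz tool: [-0.    5.84  0.03]
W 4263 ctr [0.411  0.2603] size [0.083 0.087] ang 15.1 z 0.0476
```

View pics/w13.png

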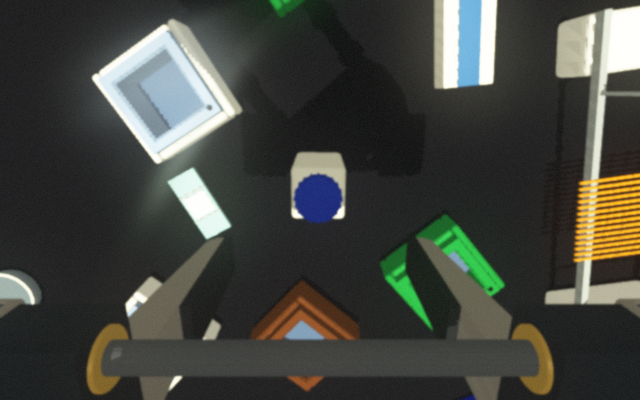

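The bottle is centred and square to the jaws, with its cap at (319,198). I'll descend and grip.

{"fn": "send_rows", "kwargs": {
  "linear": [
    [0,0.6,0.04],
    [0,0.8,0],
    [0,0.9,0],
    [0,0.9,0],
    [0,0.9,0],
    [0,0.9,0],
    [0,0.76,0],
    [0,0,0],
    [0,0,0]
  ],
  "twist": [0,0,0,0,0,0,0,0,0]
}}

```text
time_s: 23.1
tool_pos: [0.5241, 0.373, 0.0758]
ee_rot: [-0.562, -0.429, 0.43, 0.562]
force: [0.4, -0.1, 1.4]
gripper_width: 0.0922
```

{"fn": "send_rows", "kwargs": {
  "linear": [
    [0,0,0],
    [0,0,0],
    [0,0,0],
    [0,0,0],
    [0,0,0],
    [0,0,0],
    [0,0,0],
    [0,0,0]
  ],
  "twist": [0,0,0,0,0,0,0,0],
  "hand": 1,
  "squeeze": 18
}}

```text
time_s: 23.9
tool_pos: [0.5245, 0.3732, 0.0764]
ee_rot: [0.561, 0.43, -0.43, -0.561]
force: [-0.0, -0.3, 0.0]
gripper_width: 0.0463
```

Run:
```python
from h import *
go(.411,.2593,.19)
```

```text
t 23.9 pos [0.5245 0.3732 0.0764] yaw 74.88 down [-0. -0. -1.] F [-0.  -0.3  0. ] w 0.0463 q6 -0.88
units xyz tool: [-5.58 -4.54  3.19]
```

{"fn": "send_rows", "kwargs": {
  "linear": [
    [0,-0.4,0],
    [0,-0.8,0],
    [0,-0.9,0],
    [0,-0.9,0],
    [0,-0.8,0],
    [0,-0.4,0],
    [-0.4,0,0.2],
    [-0.8,0,0.5],
    [-0.9,0,0.5],
    [-0.9,0,0.5],
    [-0.9,0,0.5],
    [-0.9,0,0.5],
    [-0.6,0,0.4],
    [-0.18,0,0.1],
    [0,0,0],
    [0,0,0],
    [0,0,0],
    [0,0,0],
    [0,0,0],
    [0,0,0]
  ],
  "twist": [0,0,0,0,0,0,0,0,0,0,0,0,0,0,-0.8,-1,-1,-1,-0.7,0]
}}

```text
time_s: 25.9
tool_pos: [0.4112, 0.2598, 0.1813]
ee_rot: [0.426, 0.564, -0.564, -0.426]
force: [-0.6, -0.1, -2.0]
gripper_width: 0.0462
```

```bash
cat >> h.py <<'E'
def wellbox(W,c,half,rows,tx=None):
    X=cloud(W)
E
python3 - <<'E'
from h import *
o,R,yaw=state()
W=arm.get_image("wrist")
cv2.imwrite("pics/w14.png",W["img"][...,::-1])
X=cloud(W);T=tool(X.reshape(-1,3)).reshape(X.shape);h=X[...,2];hsv=cv2.cvtColor(W["img"],cv2.COLOR_RGB2HSV)
u0,v0=proj(W,[*o["tool_pos"][:2],.048])[0]; print("TCP axis at plane48:",u0,v0)
for r in range(110,230,8):
    top=np.where(abs(h[r,200:440]-.048)<.004)[0]+200
    top=top[(abs(tool(cast(W,np.c_[top,np.full(len(top),r)],.048))[:,0])<60)] if len(top) else top
    if len(top)<2: continue
    g=np.diff(top); i=g.argmax()
    e=tool(cast(W,[[top[0]-.5,r],[top[i]+.5,r],[top[i+1]-.5,r],[top[-1]+.5,r]],.048))
    print(r,top[0],top[i],top[i+1],top[-1],"tx",e[:,0].round(1),"tz",e[0,2].round(1))
for u in (295,320,345):
    print("col",u,[(r,round(float(h[r,u]),3),tool(cast(W,[u,r],.048))[0,2].round(1)) for r in range(100,200,4) if abs(h[r,u]-h[r+4,u])>.004])
zb=o["tool_pos"][2]-.0762
m=(hsv[...,0]>105)&(hsv[...,0]<130)&(hsv[...,1]>140)&(abs(h-zb-.1)<.005)&(abs(T[...,0])<40)&(abs(T[...,2])<50)
print("cap",cv2.minEnclosingCircle(T[m][:,[0,2]].astype(np.float32)))
block(dict(W=W),(.411,.26))
E
```

```text
t 25.9 pos [0.4112 0.2598 0.1813] yaw 105.82 down [ 0.  0. -1.] F [-0.6 -0.1 -2. ] w 0.0462 q6 -1.53
TCP axis at plane48: 319.18424630712167 195.14448485909034
150 271 285 287 366 tx [-39.  -27.  -26.2  37.8] tz 37.5
158 272 272 273 365 tx [-38.5 -37.7 -37.7  37.2] tz 31.0
166 272 284 353 365 tx [-38.7 -28.2  26.9  37.5] tz 24.5
174 272 285 353 365 tx [-39.  -27.5  27.1  37.8] tz 17.9
182 273 285 352 364 tx [-38.4 -27.7  26.5  37.2] tz 11.1
190 273 285 352 364 tx [-38.6 -27.9  26.7  37.5] tz 4.3
198 274 281 355 364 tx [-38.1 -31.4  29.4  37.8] tz -2.6
206 274 278 358 364 tx [-38.3 -34.1  32.2  38. ] tz -9.7
214 274 276 361 363 tx [-38.6 -36.1  34.9  37.5] tz -16.8
col 295 [(132, 0.001, np.float64(51.8)), (136, 0.024, np.float64(48.7)), (148, 0.039, np.float64(39.2)), (160, 0.047, np.float64(29.5)), (188, 0.01, np.float64(6.0)), (192, 0.115, np.float64(2.6)), (196, 0.126, np.float64(-0.9))]
col 320 [(132, 0.001, np.float64(51.8)), (136, 0.026, np.float64(48.7)), (148, 0.04, np.float64(39.2)), (160, 0.047, np.float64(29.5)), (188, 0.009, np.float64(6.1)), (192, 0.116, np.float64(2.6)), (196, 0.123, np.float64(-0.8))]
col 345 [(132, -0.0, np.float64(51.9)), (136, 0.026, np.float64(48.7)), (148, 0.042, np.float64(39.2)), (160, 0.047, np.float64(29.5)), (188, 0.009, np.float64(6.1)), (192, 0.115, np.float64(2.7)), (196, 0.124, np.float64(-0.8))]
cap ((0.8030088543891907, -0.6407099962234497), 20.061128616333008)
W 2388 ctr [0.4006 0.2564] size [0.064 0.084] ang 15.4 z 0.048
```

View pics/w14.png

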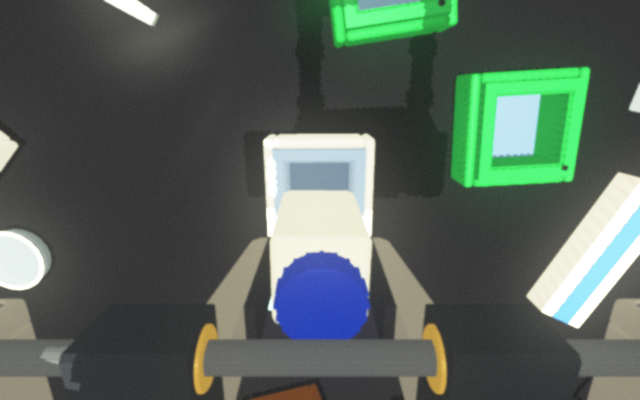

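The well edges are at tool x -27.7 and +26.8 mm, and the far edge is at about +28 mm. The offset is under 1 mm, so I'll lower.

{"fn": "send_rows", "kwargs": {
  "linear": [
    [-0.03,0,0],
    [0,0.4,0],
    [0,0.6,0],
    [0,0.6,0],
    [0,0.5,0],
    [0,0.4,0],
    [0,0.4,0],
    [0,0.3,0],
    [0,0.3,0],
    [0,0,0],
    [0,0,0]
  ],
  "twist": [0,0,0,0,0,0,0,0,0,0,0]
}}

```text
time_s: 27.05
tool_pos: [0.4112, 0.2588, 0.094]
ee_rot: [0.427, 0.564, -0.564, -0.426]
force: [-0.3, 0.2, -1.4]
gripper_width: 0.0463
```

Run:
```python
from h import *
go(.411,.26,.0844)
W=arm.get_image("wrist")
cv2.imwrite("pics/w15.png",W["img"][...,::-1])
```

```text
t 27.1 pos [0.4112 0.2588 0.094 ] yaw 105.81 down [ 0.  0. -1.] F [-0.3  0.2 -1.4] w 0.0463 q6 -1.53
units xyz tool: [ 0.05  0.38 -0.  ]
```

View pics/w15.png

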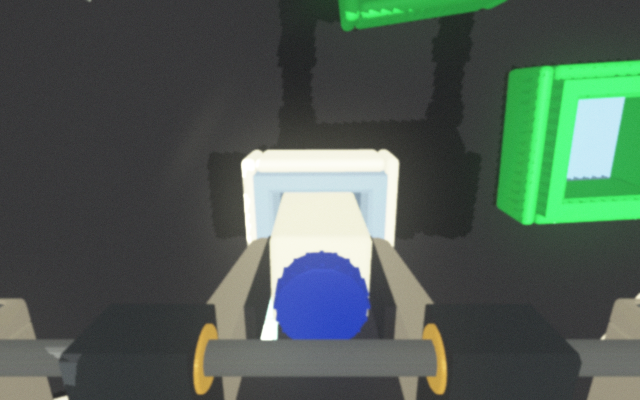

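It is inside the well and centred, with no force. I'll do the final 9 mm, release and rise.

{"fn": "send_rows", "kwargs": {
  "linear": [
    [0,0.16,0],
    [0,0.12,0],
    [0,0.08,0],
    [0,0,0],
    [0,0,0]
  ],
  "twist": [0,0,0,0,0]
}}

```text
time_s: 27.6
tool_pos: [0.411, 0.2588, 0.0848]
ee_rot: [-0.426, -0.564, 0.564, 0.426]
force: [0.1, 0.0, -0.6]
gripper_width: 0.0461
```

{"fn": "send_rows", "kwargs": {
  "linear": [
    [0,0,0],
    [0,0,0],
    [0,0,0],
    [0,0,0],
    [0,0,0],
    [0,0,0],
    [0,-0.4,0],
    [0,-0.9,0],
    [0,-1,0],
    [0,-1,0],
    [0,-1,0],
    [0,-1,0],
    [0,-0.4,0],
    [0,0,0]
  ],
  "twist": [0,0,0,0,0,0,0,0,0,0,0,0,0,0],
  "hand": -1
}}

```text
time_s: 29.0
tool_pos: [0.412, 0.2591, 0.2292]
ee_rot: [0.427, 0.565, -0.563, -0.426]
force: [-0.3, 0.1, -0.3]
gripper_width: 0.0918
```

Run:
```python
from h import *
W=arm.get_image("wrist");A=arm.get_image("scene");B=arm.get_image("side")
for d in (W,A,B): print("sq",cap(d,(.411,.26),.108),"tube",cap(d,(.676,-.167),.1))
go(.675,-.167,.21)
cv2.imwrite("pics/w16.png",W["img"][...,::-1])
```

```text
sq (array([0.4122, 0.2578]), 'dia 0.0400', 'z 0.1083', np.int64(1517)) tube None
sq (array([0.4095, 0.2611]), 'dia 0.0386', 'z 0.1079', np.int64(107)) tube (array([ 0.6736, -0.1663]), 'dia 0.0416', 'z 0.0978', np.int64(85))
sq (array([0.4116, 0.2596]), 'dia 0.0405', 'z 0.1082', np.int64(162)) tube None
t 29.1 pos [0.4103 0.2585 0.2259] yaw 105.81 down [-0.002 -0.001 -1.   ] F [-0.8  0.6  0.3] w 0.0919 q6 -1.53
units xyz tool: [-19.26   0.63  -5.55]
```

View pics/w16.png

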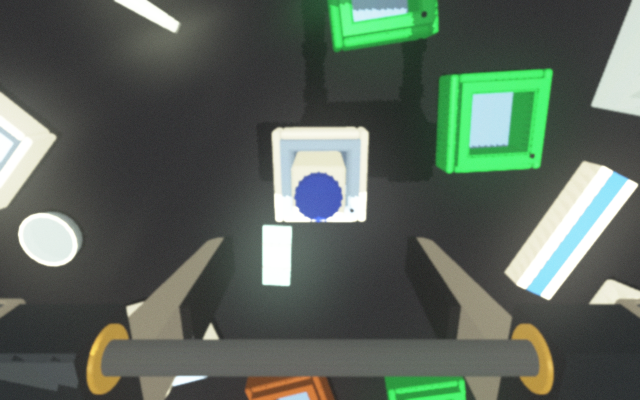

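The square bottle is seated (cap top 108 mm). The tube is last.

{"fn": "send_rows", "kwargs": {
  "linear": [
    [-0.5,0,-0.1],
    [-0.9,0,-0.2],
    [-1,0,-0.3],
    [-1,0,-0.3],
    [-1,0,-0.3],
    [-1,0,-0.3],
    [-1,0,-0.3],
    [-1,0,-0.3],
    [-1,0,-0.3],
    [-1,0,-0.3],
    [-1,0,-0.3],
    [-1,0,-0.3],
    [-1,0,-0.3],
    [-1,0,-0.3],
    [-1,0,-0.3],
    [-1,0,-0.3],
    [-1,0,-0.3],
    [-1,0,-0.3],
    [-1,0,-0.3],
    [-0.86,0,-0.2]
  ],
  "twist": [0,0,0,0,0,0,0,0,0,0,0,0,0,0,0,0,0,0,0,0]
}}

```text
time_s: 31.15
tool_pos: [0.6767, -0.1685, 0.2256]
ee_rot: [-0.426, -0.564, 0.564, 0.427]
force: [-0.6, 0.3, 0.0]
gripper_width: 0.0916
```

{"fn": "send_rows", "kwargs": {
  "linear": [
    [0,0,0],
    [0,0,0]
  ],
  "twist": [0,0,0]
}}

```text
schema error: expected 2 entries
```

{"fn": "send_rows", "kwargs": {
  "linear": [
    [0,0,0],
    [0,0,0]
  ],
  "twist": [0,0]
}}

```text
time_s: 31.35
tool_pos: [0.6762, -0.1667, 0.226]
ee_rot: [-0.426, -0.564, 0.564, 0.428]
force: [-0.1, 1.0, -0.9]
gripper_width: 0.0916
```

Run:
```python
from h import *
W=arm.get_image("wrist")
c=cap(W,(.676,-.167),.1); print(c); go(.675,-.167,.07)
if c: go(*c[0],.07)
cv2.imwrite("pics/w17.png",W["img"][...,::-1])
block(dict(W=W),(.548,-.364))
```

```text
(array([ 0.6763, -0.168 ]), 'dia 0.0410', 'z 0.0993', np.int64(1748))
t 31.4 pos [ 0.6762 -0.166   0.2264] yaw 105.81 down [-0.002  0.001 -1.   ] F [-0.3 -0.9 -1.2] w 0.0918 q6 -2.26
units xyz tool: [-0.03  6.26  0.05]
t 31.4 pos [ 0.6762 -0.166   0.2264] yaw 105.81 down [-0.002  0.001 -1.   ] F [-0.3 -0.9 -1.2] w 0.0918 q6 -2.26
units xyz tool: [-0.09  6.26  0.01]
W 952 ctr [ 0.5805 -0.3554] size [0.024 0.048] ang 17.0 z 0.0477
```

View pics/w17.png

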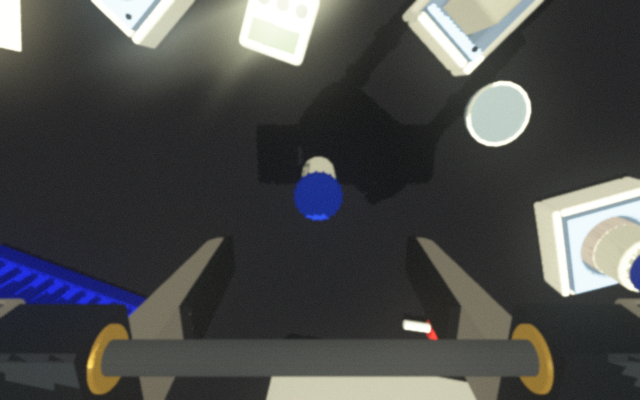

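The tube is centred, with its cap at (319,196). I'll descend and grip the body below the cap.

{"fn": "send_rows", "kwargs": {
  "linear": [
    [-0.07,0.6,0.02],
    [0,0.9,0],
    [0,0.9,0],
    [0,0.9,0],
    [0,0.9,0],
    [0,0.9,0],
    [0,0.7,0],
    [0,0.46,0],
    [0,0,0],
    [0,0,0]
  ],
  "twist": [0,0,0,0,0,0,0,0,0,0]
}}

```text
time_s: 32.4
tool_pos: [0.6773, -0.1682, 0.0714]
ee_rot: [0.427, 0.564, -0.564, -0.426]
force: [0.3, 0.5, -0.3]
gripper_width: 0.092
```

{"fn": "send_rows", "kwargs": {
  "linear": [
    [0,0,0],
    [0,0,0],
    [0,0,0],
    [0,0,0],
    [0,0,0],
    [0,0,0],
    [0,0,0],
    [0,0,0],
    [0,0,0],
    [0,0,0]
  ],
  "twist": [0,0,0,0,0,0,0,0,0,0],
  "hand": 1,
  "squeeze": 12
}}

```text
time_s: 33.4
tool_pos: [0.677, -0.1682, 0.0708]
ee_rot: [-0.426, -0.564, 0.564, 0.426]
force: [1.1, 0.0, 0.3]
gripper_width: 0.0385
```

Run:
```python
from h import *
go(.548,-.364,.19)
```

```text
t 33.4 pos [ 0.677  -0.1682  0.0708] yaw 105.82 down [-0.  0. -1.] F [1.1 0.  0.3] w 0.0385 q6 -2.26
units xyz tool: [-6.13 -4.77  7.1 ]
```

The width reads 38.5 mm, so the pads' upper ends are on the 39 mm cap rather than the body. I'll regrip with the pads centred on the cap.

{"fn": "send_rows", "kwargs": {
  "linear": [
    [0,0,0],
    [0,0,0],
    [0,0,0],
    [0,0,0],
    [0,-0.4,0],
    [0,-0.4,0],
    [0,-0.25,0],
    [0,0,0]
  ],
  "twist": [0,0,0,0,0,0,0,0],
  "hand": -0.4
}}

```text
time_s: 34.2
tool_pos: [0.6782, -0.1687, 0.0994]
ee_rot: [0.428, 0.564, -0.564, -0.425]
force: [0.1, -0.8, -0.2]
gripper_width: 0.0641
```

{"fn": "send_rows", "kwargs": {
  "linear": [
    [0,0,0],
    [0,0,0],
    [0,0,0],
    [0,0,0],
    [0,0,0],
    [0,0,0],
    [0,0,0]
  ],
  "twist": [0,0,0,0,0,0,0],
  "hand": 1,
  "squeeze": 20
}}

```text
time_s: 34.9
tool_pos: [0.6769, -0.1681, 0.0969]
ee_rot: [-0.426, -0.564, 0.564, 0.427]
force: [0.2, -0.1, -0.2]
gripper_width: 0.0384
```

Run:
```python
from h import *
go(.548,-.364,.19);A=arm.get_image("scene");B=arm.get_image("side");W=arm.get_image("wrist")
f=lambda d,x,y:cv2.resize(d["img"][max(y-50,0):max(y-50,0)+100,x-60:x+60],(400,333),interpolation=cv2.INTER_CUBIC)
cv2.imwrite("pics/ab18.png",np.hstack([f(d,*proj(d,[.677,-.168,.07])[0].astype(int)) for d in (A,B)])[...,::-1])
```

```text
t 34.9 pos [ 0.6769 -0.1681  0.0969] yaw 105.81 down [-0.  0. -1.] F [ 0.2 -0.1 -0.2] w 0.0384 q6 -2.26
units xyz tool: [-6.13 -3.72  7.1 ]
```

View pics/ab18.png

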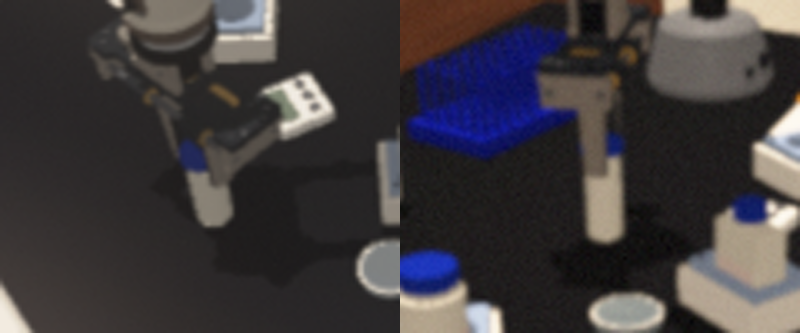

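The tube is upright and gripped on its cap in both views. I'll lift it and carry it to the tube block.

{"fn": "send_rows", "kwargs": {
  "linear": [
    [0,-0.4,0],
    [0,-0.8,0],
    [0,-0.9,0],
    [0,-0.9,0],
    [0,-0.7,0],
    [0,-0.3,0],
    [-0.3,0,0.4],
    [-0.6,0,0.7],
    [-0.8,0,0.9],
    [-0.8,0,0.9],
    [-0.8,0,0.9],
    [-0.8,0,0.9],
    [-0.8,0,0.9],
    [-0.6,0,0.7],
    [-0.4,0,0.5],
    [-0.23,0,0.3],
    [0,0,0],
    [0,0,0]
  ],
  "twist": [0,0,0,0,0,0,0,0,0,0,0,0,0,0,0,0,0,0]
}}

```text
time_s: 36.85
tool_pos: [0.5482, -0.3633, 0.1969]
ee_rot: [0.426, 0.564, -0.564, -0.427]
force: [0.2, 0.2, -0.7]
gripper_width: 0.0379
```

Run:
```python
from h import *
o,R,y=state();W=arm.get_image("wrist")
cv2.imwrite("pics/w19.png",W["img"][...,::-1])
block(dict(W=W),(.548,-.364))
x=wellcirc(W,np.array([.548,-.364]),.022)
print("tool mm",tool([*x,.048]).round(1))
X=cloud(W);T=tool(X.reshape(-1,3)).reshape(X.shape);hsv=cv2.cvtColor(W["img"],cv2.COLOR_RGB2HSV)
zb=o["tool_pos"][2]-.0969
m=(hsv[...,0]>105)&(hsv[...,0]<130)&(hsv[...,1]>140)&(abs(X[...,2]-zb-.1)<.006)&(abs(T[...,0])<40)&(abs(T[...,2])<50)
print("cap",m.sum(),cv2.minEnclosingCircle(T[m][:,[0,2]].astype(np.float32)) if m.any() else "")
```

```text
t 36.9 pos [ 0.5482 -0.3633  0.1969] yaw 105.84 down [-0.     0.001 -1.   ] F [ 0.2  0.2 -0.7] w 0.0379 q6 -2.62
W 2595 ctr [ 0.549  -0.3661] size [0.072 0.072] ang 61.1 z 0.0481
well n 104 free [ 0.5469 -0.3679  0.0208] fixed r [ 0.5483 -0.3675] rms 0.0008
tool mm [[ -4.2 148.9   1.3]]
cap 5290 ((0.0570831298828125, 0.9615154266357422), 20.93657684326172)
```

View pics/w19.png

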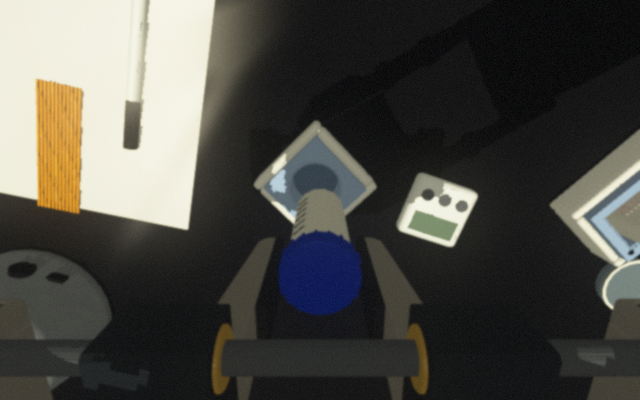

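Run:
```python
from h import *
o,R,y=state();W=arm.get_image("wrist");X=cloud(W);h=X[...,2]
for r in range(160,190,3):
    print(r,"".join("#" if abs(z-.048)<.006 else ("." if z<.035 else ("j" if z<.042 else "B")) for z in h[r,262:372]))
for r in (165,170,175,180,185):
    lo=np.where(h[r,285:350]<.030)[0]+285
    if len(lo): print(r,lo.min(),lo.max(),tool(cast(W,[[lo.min()-.5,r],[lo.max()+.5,r]],.048))[:,[0,2]].round(1).tolist())
for n in ("scene","side"):
    X=cloud(arm.get_image(n)); 
    m=(X[...,2]>.13)&(X[...,2]<.3)&(X[...,1]<-.35)&(X[...,1]>-.75)&(X[...,0]>.2)&(X[...,0]<1.0)&(np.hypot(X[...,0]-.548,X[...,1]+.364)>.12)
    P=X[m]; print(n,m.sum(),P.min(0).round(3) if len(P) else"",P.max(0).round(3) if len(P) else "")
    m=(X[...,2]>.03)&(X[...,2]<.3)&(X[...,1]<-.35)&(X[...,1]>-.75)&(X[...,0]>.2)&(X[...,0]<1.0)&(np.hypot(X[...,0]-.548,X[...,1]+.364)>.1)
    P=X[m]
    for a in (.03,.06,.09,.12,.15,.18,.21): 
        q=P[(P[:,2]>a)&(P[:,2]<a+.03)]
        if len(q)>5: print(a,len(q),np.percentile(q,3,axis=0).round(3),np.percentile(q,97,axis=0).round(3))
S=arm.get_image("scene")["img"]; S2=arm.get_image("side")["img"]
cv2.imwrite("pics/s20.png",np.hstack([cv2.resize(S[50:200,80:320],(400,250)),cv2.resize(S2[50:200,210:450],(400,250))])[...,::-1])
```

```text
t 36.9 pos [ 0.5484 -0.3631  0.1969] yaw 105.87 down [ 0.     0.001 -1.   ] F [ 0.4  0.1 -1.2] w 0.0384 q6 -2.62
160 ..............jjjjjjjjjjjjjj##################################################jjjjjjjjjjjjj...................
163 ...........jjjjjjjjjjjjjj##########################....##########################jjjjjjjjjjjjj................
166 ........jjjjjjjjjjjjjj##################............B............###################jjjjjjjjjjjjj.............
169 .....jjjjjjjjjjjjjj#################.................................#################jjjjjjjjjjjjjj..........
172 ..jjjjjjjjjjjjjj#################.......................................#################jjjjjjjjjjjjjj.......
175 jjjjjjjjBjjjj##################...........................................##################jjjjjjjjjjjjj.....
178 jjjjjjjjj#####################..............................................###################jjjjjjjjjjjjj..
181 jjjjjj#######################................................................##################B##jjjjjjjjjjjj
184 jjj#########################j................B...............................########################jjjjjjjjj
187 j###########################j................................................###########################jjjjjj
165 305 324 [[-12.6, 22.4], [4.5, 22.4]]
170 297 331 [[-19.5, 18.0], [10.6, 18.0]]
175 293 335 [[-23.0, 13.6], [14.1, 13.6]]
180 291 338 [[-24.9, 9.2], [16.7, 9.2]]
185 292 338 [[-24.1, 4.7], [16.8, 4.7]]
scene 0  
0.03 599 [ 0.711 -0.61   0.031] [ 0.968 -0.361  0.059]
0.06 1221 [ 0.727 -0.642  0.062] [ 0.971 -0.359  0.086]
0.09 173 [ 0.755 -0.639  0.094] [ 0.799 -0.591  0.114]
side 0  
0.03 487 [ 0.711 -0.615  0.031] [ 0.956 -0.359  0.059]
0.06 704 [ 0.722 -0.631  0.061] [ 0.974 -0.356  0.088]
0.09 104 [ 0.757 -0.64   0.091] [ 0.8   -0.591  0.115]
```

View pics/s20.png

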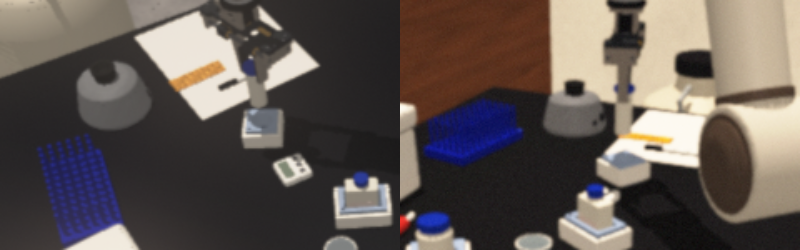

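The well centre is about 4 mm off along tool x and 1 to 2 mm along tool z. The centrifuge at x > 0.71 is well clear of the arm. I'll correct and lower.

{"fn": "send_rows", "kwargs": {
  "linear": [
    [-0.15,0,0.04],
    [0,0,0],
    [0,0.4,0],
    [0,0.5,0],
    [0,0.5,0],
    [0,0.5,0],
    [0,0.4,0],
    [0,0.4,0],
    [0,0.3,0],
    [0,0.3,0],
    [0,0,0],
    [0,0,0]
  ],
  "twist": [0,0,0,0,0,0,0,0,0,0,0,0]
}}

```text
time_s: 38.35
tool_pos: [0.5481, -0.3679, 0.1147]
ee_rot: [-0.427, -0.564, 0.564, 0.426]
force: [-0.5, -0.1, -1.3]
gripper_width: 0.0383
```

Run:
```python
from h import *
go(.5484,-.367,.1049)
W=arm.get_image("wrist")
cv2.imwrite("pics/w21.png",W["img"][...,::-1])
```

```text
t 38.4 pos [ 0.5481 -0.3679  0.1147] yaw 105.82 down [ 0. -0. -1.] F [-0.5 -0.1 -1.3] w 0.0383 q6 -2.62
units xyz tool: [ 0.03  0.39 -0.02]
```

View pics/w21.png

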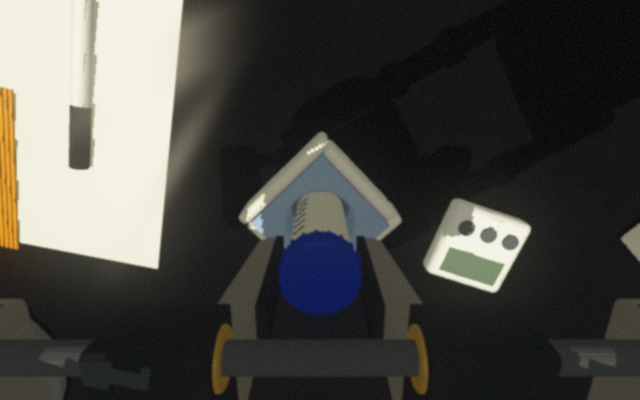

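The tube is in its well and centred, with no force. I'll do the final 9.5 mm and release.

{"fn": "send_rows", "kwargs": {
  "linear": [
    [0,0.16,0],
    [0,0.12,0],
    [0,0.1,0],
    [0,0,0],
    [0,0,0]
  ],
  "twist": [0,0,0,0,0]
}}

```text
time_s: 38.9
tool_pos: [0.548, -0.3678, 0.105]
ee_rot: [0.426, 0.564, -0.564, -0.427]
force: [-0.4, 0.2, -0.9]
gripper_width: 0.0384
```

{"fn": "send_rows", "kwargs": {
  "linear": [
    [0,0,0],
    [0,0,0],
    [0,0,0],
    [0,0,0],
    [0,0,0],
    [0,0,0],
    [0,-0.4,0],
    [0,-0.9,0],
    [0,-1,0],
    [0,-1,0],
    [0,-1,0],
    [0,-1,0],
    [0,0,0],
    [0,0,0],
    [0,0,0]
  ],
  "twist": [0,0,0,0,0,0,0,0,0,0,0,0,0,0,0],
  "hand": -1
}}

```text
time_s: 40.4
tool_pos: [0.5474, -0.3672, 0.2357]
ee_rot: [0.425, 0.564, -0.564, -0.428]
force: [-0.3, -0.1, 0.1]
gripper_width: 0.0916
```

Run:
```python
from h import *
state()
W=arm.get_image("wrist");A=arm.get_image("scene");B=arm.get_image("side")
for nm,c in dict(tube=(.548,-.367),oblong=(.4805,-.0745),round=(.6595,.139),square=(.411,.259)).items():
    print(nm,[cap(d,c,.107,.05,.006) for d in (W,A,B)])
wellcirc(W,np.array([.548,-.367]),.022); block(dict(W=W),(.548,-.366))
print("dish",cast(A,[284,201],.014)[0].round(3))
cv2.imwrite("pics/w22.png",W["img"][...,::-1]);cv2.imwrite("pics/a22.png",A["img"][...,::-1]);cv2.imwrite("pics/b22.png",B["img"][...,::-1])
```

```text
t 40.4 pos [ 0.5474 -0.3672  0.2357] yaw 105.81 down [-0.002  0.002 -1.   ] F [-0.3 -0.1  0.1] w 0.0916 q6 -2.62
tube [(array([ 0.5466, -0.3678]), 'dia 0.0391', 'z 0.1073', np.int64(1620)), None, (array([ 0.5501, -0.3586]), 'dia 0.0434', 'z 0.1076', np.int64(54))]
oblong [None, (array([ 0.4794, -0.074 ]), 'dia 0.0290', 'z 0.1076', np.int64(48)), (array([ 0.4814, -0.0769]), 'dia 0.0361', 'z 0.1082', np.int64(51))]
round [None, (array([0.6578, 0.1408]), 'dia 0.0505', 'z 0.1073', np.int64(197)), (array([0.6607, 0.1405]), 'dia 0.0511', 'z 0.1085', np.int64(166))]
square [None, (array([0.4089, 0.2622]), 'dia 0.0427', 'z 0.1077', np.int64(119)), (array([0.4137, 0.2595]), 'dia 0.0403', 'z 0.1080', np.int64(173))]
well n 127 free [ 0.5472 -0.3679  0.0204] fixed r [ 0.5493 -0.3673] rms 0.0018
W 2026 ctr [ 0.5477 -0.3682] size [0.073 0.075] ang 60.3 z 0.0481
dish [ 0.569 -0.007  0.014]
```

View pics/w22.png

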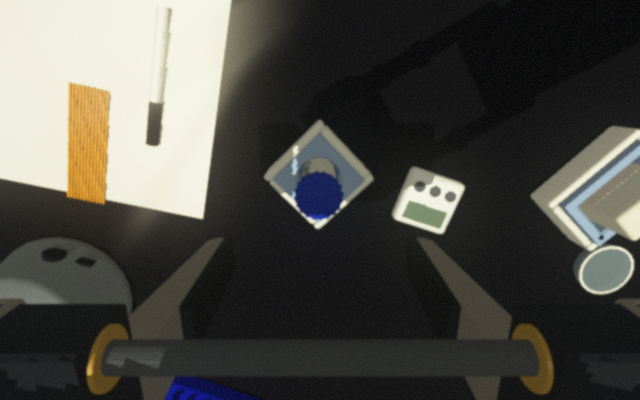

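View pics/a22.png

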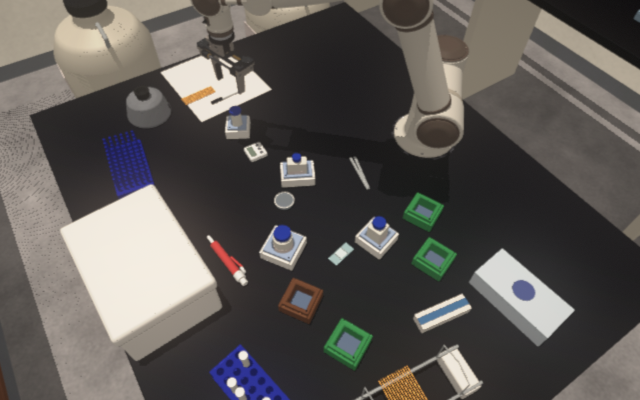

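View pics/b22.png

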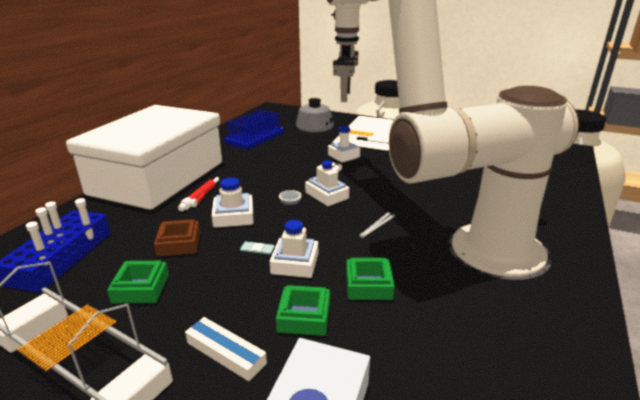

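All four vessels stand cap up in their own wells: scene (236,120), (297,165), (283,240) and (378,230). The dish (284,201) and chamber (341,253) are at their starting pixels, and the gripper is clear. I'm handing in.

```bash
python3 -c "
from station import arm
print(arm.hand_in())"
```

```text
the job is handed in; nothing more can be done
None
```

All four capped vessels are standing cap up in their own cooling blocks, released, and I handed the job in at about 40 s of the 112 s allowed. No verdict was reported.

- **How they went in:** I lowered each one in under grip, with no contact force felt in the wells. The tube's first grip caught its cap at the very top of the pads, so before lifting I gripped it again, centred on the cap.
- **Seating:** all four cap tops read 107–109 mm above the bench. That matches vessels about 100 mm tall standing on the 8 mm well floor.
- **Centring:** the wrist camera puts each vessel within about 2–3 mm of its well axis, and all looked upright.
- **Glassware:** the dish and the counting chamber are at the same scene pixels as at the start. I checked this by eye and did not measure it.

**Readings that disagreed:** the side camera put the tube's cap about 9 mm in y from the wrist reading. It had been about 10 mm off on the round bottle in the same far corner. I went with the wrist view, which sees the tube up close and centred in its block. The scene camera gave no reading for the tube cap in that last check.

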